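# Lock a collar with a slotted C-washer

## Task

Lock the grey collar on its stud: take the slotted C-washer by its upright tab and slide it sideways, slot first, between the collar's top face and the sprung cap until the stud is fully home at the bottom of the slot. Push it gently, by feel, against the drag of the spring: neither force it against the collar and cap nor ram it against the stud. Leave it lying flat under the cap, let go, and do not disturb the loose turned parts nearby.

Things in the scene. Friction and masses are not known exactly. Their poses are not given: they have to be found in the camera images.
- c_washer: Slotted C-washer: loose bright steel plate, oiled (friction about 0.25; the tab about 0.6), 60 mm across, 9 mm thick, about 0.14 kg, lying flat, z up. Origin: underside, at the point that is on the stud's axis when home. A straight slot 18.5 mm wide opens towards +x; its flat bottom is 8 mm behind the origin (x = -8 mm). To the rear a tail 20 mm wide runs to x = -56 mm and carries the grip tab.
- tab (a point): Grip point on the washer's upright tab, 41 mm behind (-x) and 30 mm above the washer's origin; axes as the washer's. The tab is 26 mm long in x, 10 mm thick in y and stands from 9 to 45 mm above the underside.
- slot_mouth (a point): Middle of the slot's mouth between the prong tips, 24.5 mm ahead (+x) of the washer's origin, at its underside; axes as the washer's. Over the last 10 mm the slot flares from 18.5 to 29 mm. The prongs' upper face slopes down from 9 mm thick 9 mm ahead of the origin to 5 mm at the tips.
- fixture: The fixed holding fixture: grey plate 130x110x12 mm, x along its long side; on it a grey collar (68 mm diameter, 50 mm high) with a vertical stud through it. Origin: centre of the plate's underside, on the stud's axis. The washer may come from any side.
- stud: The fixture's fixed, rigid, plain vertical steel stud: 16 mm diameter, 92 mm long, its tip 104 mm above the worktop. Origin: on its axis, at its foot on the fixture's plate, 12 mm above the worktop; axes as the fixture's.
- seat (a point): The point on the stud's axis at the height of the collar's top face, 62 mm above the worktop; axes as the fixture's. The washer's origin belongs here.
- cap (a joint): Lift of the sprung cap on the stud (m): round, knurled, 31 mm diameter, 20 mm high. At 0 its underside (rim chamfered 2 mm) is 6.5 mm above the collar; the washer lifts it 2.5 mm. Spring: 6 N down at 0, 2 N more per mm; travel 10 mm. Pushing the loaded washer along takes some 5 to 15 N; where the slot's bottom meets the stud the force rises steeply.
- brass_cap: Loose bystander: brass disc with a hole, 60 mm diameter, 14 mm high. Origin: centre of its underside.
- ring: Loose bystander: steel ring, 56 mm diameter, 14 mm high. Origin: centre of its underside.
- short_bush: Loose bystander: short flanged bronze bush, 46 mm diameter, 40 mm high. Origin: centre of its underside.
Mind the look-alikes: they are no part of the job. Leave any purple look-alike of the c_washer alone.

How it is judged:
On the way, in this order (a step that is already met when the one before it is completed fails the run):
1. the C-washer is lifted off the worktop (height (world z) of c_washer above 0.04 m), for 0.1 s.
2. its prongs are under the cap and lift it (value of joint cap above 0.001 m and horizontal distance between c_washer and seat between 0.004 and 0.035 m), for 0.1 s.
At the end, for the whole second after the job is handed in: The C-washer lies flat on the collar (within 1.5 mm and 0.06 rad) under the cap, which it lifts by more than 1.5 mm, with the stud home in its slot: its origin is within 2 mm of the stud's axis in plan. It is at rest and let go (horizontal distance between c_washer and seat below 0.002 m and z of c_washer in the frame of seat between -0.0015 and 0.0015 m and angle between c_washer's own z axis and vertical below 0.06 rad and value of joint cap above 0.0015 m and linear speed of c_washer below 0.01 m/s); the robot touches nothing.
It fails at once if the C-washer is rammed against the stud with more than 15 N (contact force between c_washer and stud above 15 N).
It fails at once if the C-washer is forced against the fixture with more than 60 N (all contacts with stud, collar and cap added up; the spring alone makes about 25 N at home) (contact force between c_washer and fixture above 60 N).
It fails at once if the brass cap is moved by more than 15 mm (distance of brass_cap from where it was at the start of the episode above 0.015 m).
It fails at once if the steel ring is moved by more than 15 mm (distance of ring from where it was at the start of the episode above 0.015 m).
It fails at once if the short bush is moved by more than 15 mm (distance of short_bush from where it was at the start of the episode above 0.015 m).
It also fails if it takes over 61 s, if anything falls off the work surface, if the arm or the gripper's body presses on something with over 40 N, if the wrist force passes 120 N, or if a joint passes its speed limit or range.

## Robot

A 6-joint arm with a two-finger parallel gripper is mounted at the origin on a cart in front of the work surface, level with it; the furniture and walls round the work are solid. World frame = base frame: x ahead of the robot, y to its left, z up, the work surface at z = 0. Lengths are in m, angles in rad, forces in N, time in s.
With the tool pointing down it reaches from about 0.3 to 0.875 m from the base axis. Payload 4.2 kg.
Tool frame: the origin (TCP) lies on the mounting face of the last link; the fingertips stand 173 mm ahead of it and the grasp point (between the pads) lies 155 mm ahead of it; z points along the fingers, y is the line along which they close (so a half turn about z gives the same grasp; the last joint's range is limited). The gripper opens to 85 mm and grips with 20 to 120 N. Pads are 22 mm wide; open, the fingers measure 114 mm over their backs; the gripper's body (76 mm by 85 mm) begins 54 mm behind the grasp point. The pads swing forward as they close: fully open they stand 13 mm farther back than shut.
Start: joints at [-1.306, 0.32, 1.565, -0, 1.257, -0.02], TCP at [0.162, -0.552, 0.405] pointing down, gripper open.
Joint ranges: [-3.11, 3.11], [-0.84, 2.01], [0.21, 2.61], [-1.34, 4.49], [0.05, 2.63], [-2.56, 2.56]. Speed limits (rad/s): [2.57, 2.57, 3.14, 3.14, 3.14, 3.14].

## Interface

Orientations are given as a 3x3 rotation matrix whose columns are the frame's x, y, z axes.
In Python, from station import env gives the robot as it stands.
- The arm moves only by the shell command python3 -m pendant 'ROWS' [FORCE]. ROWS is JSON, a list of rows, each an object of numbers: "gripper": the opening, from 0 (shut) to 1 (fully open); "x", "y", "z": the shift along the tool's x, y, z in m; "rx", "ry", "rz": the turn, a rotation vector about the tool's x, y, z in degrees. A call has 1 to 8 rows; each row shifts and turns the commanded pose from where the row before left it, along the tool's axes as they then stand; what a row does not reach is not made up. A row lasts 1/10 s, in which the tool goes at most 50 mm and 8.59 degrees, less where a joint would pass 70% of its speed; a pose out of reach is approached as far as the arm can. A call is refused whole if a number of a shift passes 0.05 or a number of a turn 8.59, either way. A call with a gripper value outside its range is refused whole. The fingers move at their own pace and stop on an object; FORCE is the grip in N (left out, the last holds). Time passes only in rows, so rows that do not move let the fingers close. It gives the time, the measured TCP pose, the force, the opening and the grip force at its end, in the units of the state.
- env.observe(): the state, without advancing time (a new reading comes with each control period).
- env.read_camera(name): name is "scene" or "side" or "wrist"; returns a dict with "image" (420x560x3 uint8, red, green, blue), "depth" (420x560 float32, m along the optical axis (not along the pixel's ray), 0 where there is no reading), "K" (3x3 intrinsics, pixels), "rvec" (rotation vector, rad) and "tvec" (3), from world to camera coordinates, as OpenCV has them. Camera axes: x right, y down, z forward; pixel columns grow to the right and rows downward; lengths in m; the calibration is good to about 2 mm. A picture is of the moment at which its call begins.
- env.job_done(): hands the job in; it is judged then, once.
Trained networks look in the newest picture that a camera, given by its name, has taken for a name from the list of things; names that differ only in an ending like _2 or _b are one class to them, and where a whole thing is asked for, a point or a joint stands for the part that bears it (a point fixed in the world has none). Each returns a list of dicts, best first, with "p" (0 to 1); they miss things now and then, are a little off and sometimes report something else, mostly with a low value. They report only what shows in the picture. A call takes as long as a camera call. They do not tell look-alikes from the thing itself.
- env.boxes_of(name, camera): "rect" ([left, top, right, bottom] in pixels, round what is visible of it).
- env.tip_of(name, camera): "at" ([column, row] in pixels: a listed point, or the origin of a listed thing).
The state is a dict: "time": time; "joint_positions": joint angles; "qd": joint speeds; "joint_torque": joint torques, N m; "tcp_pos": TCP position; "ee_rot": TCP orientation; "wrist_force": force on the tool from outside, world axes, zero at the start; "torque": the same for the moment, N m; "gripper_width": finger opening in m; "gripper_force": force on a finger pad.
Only numpy, scipy, OpenCV 4.12 (cv2) and the standard library are available. Lean on these libraries where they do the work, as an engineer would, in place of code of your own. Each camera call takes 0.05 s, during which the arm holds its last target. There are 200 camera calls.

## Working session

There is one attempt and no reset: what is moved stays moved. The work goes in short steps, Python scripts to look and compute and a shell command to move; the robot and the scene stay as the last step left them, time stands still between calls to the robot, and variables do not carry over. Pictures are saved under pics/ and viewed, at most 10 in all, crops included, and the job is handed in when it is done.

```bash
mkdir -p pics; ls
cat > h.py <<'E'
from station import env
import numpy as np, cv2
def cam(n):
    c=env.read_camera(n); c['R']=cv2.Rodrigues(np.array(c['rvec'],float))[0]; c['t']=np.array(c['tvec'],float).ravel(); return c
def ray(c,p):
    d=np.linalg.inv(c['K'])@np.array([p[0],p[1],1.0]); return -c['R'].T@c['t'], c['R'].T@d
def onz(c,p,z):
    o,d=ray(c,p); return o+d*(z-o[2])/d[2]
def dep(c,p):
    u,v=int(round(p[0])),int(round(p[1])); z=c['depth'][v,u]; o,d=ray(c,p); return o+d*z
def cloud(c):
    h,w=c['depth'].shape; u,v=np.meshgrid(np.arange(w),np.arange(h))
    d=np.stack([u,v,np.ones_like(u)],-1)@np.linalg.inv(c['K']).T
    return (d*c['depth'][...,None]-c['t'])@c['R']
def tri(c1,p1,c2,p2):
    o1,d1=ray(c1,p1);o2,d2=ray(c2,p2); A=np.stack([d1,-d2],1); s=np.linalg.lstsq(A,o2-o1,rcond=None)[0]
    a,b=o1+d1*s[0],o2+d2*s[1]; return (a+b)/2,np.linalg.norm(a-b)
def save(n,im): cv2.imwrite('pics/'+n,cv2.cvtColor(im,cv2.COLOR_RGB2BGR))
E
python3 - <<'E'
from h import *
np.set_printoptions(precision=3,suppress=True)
ims=[]
for n in ['scene','side','wrist']:
    c=cam(n); ims.append(c['image']); print(n,-c['R'].T@c['t'])
    for k in ['c_washer','tab','slot_mouth','fixture','stud','seat','brass_cap','ring','short_bush']:
        for r in env.tip_of(k,n)[:3]:
            print(' ',k,round(r['p'],2),np.round(r['at'],1), dep(c,r['at']) if 0<=r['at'][0]<559 and 0<=r['at'][1]<419 else '')
save('a.png',np.vstack([np.hstack(ims[:2]),])[:, :][::1])
a=cv2.resize(np.hstack(ims[:2]),(800,300)); b=cv2.resize(ims[2],(400,300)); save('all.png',np.vstack([a,np.hstack([b,np.zeros_like(b)])]))
E
```

```text
pics
scene [-0.213  0.576  0.609]
  c_washer 0.84 [344.1 237.8] [ 0.472 -0.125  0.01 ]
  c_washer 0.77 [386.7 233.1] [ 0.433 -0.24   0.005]
  c_washer 0.5 [379.6 212. ] [ 0.532 -0.319 -0.001]
  tab 0.83 [346.1 235.2] [ 0.451 -0.109  0.034]
  tab 0.66 [375.5 194.4] [ 0.573 -0.338  0.034]
  tab 0.61 [395.2 226.4] [ 0.414 -0.246  0.033]
  slot_mouth 0.82 [347.6 228.8] [ 0.458 -0.12   0.046]
  slot_mouth 0.77 [383.1 225.5] [ 0.461 -0.256  0.009]
  slot_mouth 0.76 [386.7 211.8] [ 0.512 -0.326  0.007]
  fixture 0.83 [260.9 240.3] [0.567 0.067 0.02 ]
  seat 0.87 [264.1 223. ] [0.585 0.045 0.054]
  brass_cap 0.96 [177.  296.7] [0.488 0.325 0.015]
  ring 0.56 [197.8 229. ] [0.711 0.168 0.015]
  short_bush 0.61 [330.1 193.7] [ 0.691 -0.269  0.006]
side [ 0.581 -1.01   0.967]
  c_washer 0.97 [224.6 296.1] [ 0.452 -0.287  0.009]
  c_washer 0.64 [256.8 308.6] [ 0.534 -0.317  0.001]
  c_washer 0.63 [242.  256.4] [ 0.485 -0.14  -0.005]
  tab 0.79 [231.9 241. ] [ 0.458 -0.124  0.039]
  tab 0.75 [272.1 312.2] [ 0.572 -0.348  0.03 ]
  tab 0.66 [208.7 282. ] [ 0.409 -0.253  0.022]
  slot_mouth 0.91 [232.  289.6] [ 0.468 -0.26   0.002]
  slot_mouth 0.83 [249.7 263.8] [ 0.508 -0.172  0.001]
  slot_mouth 0.61 [248.6 304.4] [ 0.513 -0.303 -0.002]
  fixture 0.93 [280.  205.8] [0.589 0.015 0.046]
  stud 0.43 [283.  206.3] [0.598 0.015 0.045]
  seat 0.78 [278.8 193.1] [0.585 0.038 0.076]
  brass_cap 0.7 [232.3 290.6] [ 0.468 -0.261 -0.002]
  brass_cap 0.56 [252.4 160.1] [0.493 0.293 0.006]
  ring 0.68 [327.6 186.1] [0.743 0.165 0.   ]
  short_bush 0.63 [321.4 300.9] [ 0.694 -0.298  0.01 ]
  short_bush 0.62 [233.3 290.4] [ 0.471 -0.265  0.004]
wrist [ 0.227 -0.533  0.373]
```

View pics/all.png

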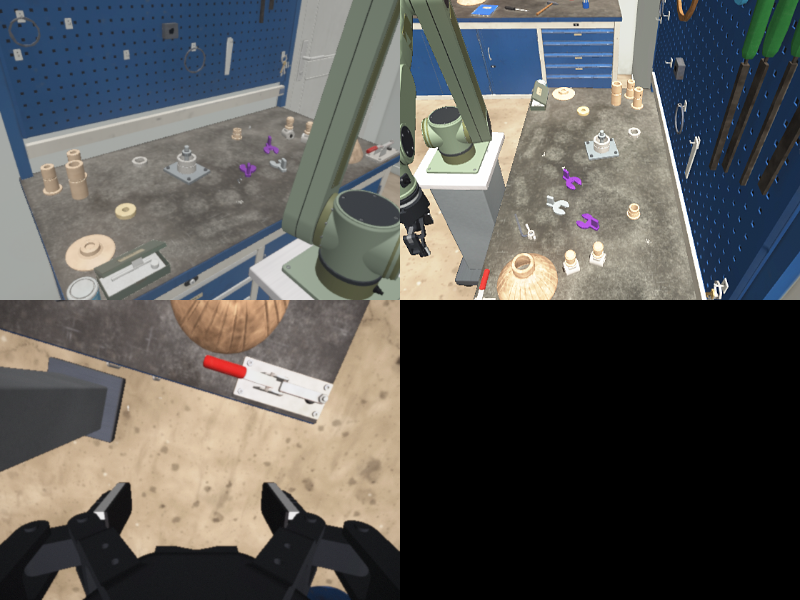

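Three washer-shaped things in the side view: purple at about (242,251), purple at (264,310), bright steel at (220,290). The steel one fits the description. I'll confirm it in a crop and triangulate.

Run:
```python
from h import *
np.set_printoptions(precision=4,suppress=True)
s=cam('side'); c=cam('scene')
def best(k,cam_,p): 
    r=min(env.tip_of(k,cam_),key=lambda r:np.hypot(*(np.array(r['at'])-p))); return r['at']
for k,ps,pc in [('c_washer',(222,292),(389,233)),('tab',(209,282),(395,226)),('slot_mouth',(232,290),(383,226)),('seat',(279,193),(264,223)),('brass_cap',(252,160),(177,297)),('ring',(328,186),(198,229)),('short_bush',(321,301),(330,194))]:
    a=best(k,'side',ps);b=best(k,'scene',pc); print(k,a,b,*tri(s,a,c,b))
P=cloud(s)
# stud tip / cap cluster
m=(abs(P[...,0]-.585)<.08)&(abs(P[...,1]-.04)<.08)
for lo,hi in [(.055,.064),(.07,.083),(.084,.092),(.099,.108)]:
    q=P[m&(P[...,2]>lo)&(P[...,2]<hi)]; print(lo,len(q),q.mean(0),q.min(0),q.max(0))
q=P[m&(P[...,2]>.006)&(P[...,2]<.02)]; print('plate',cv2.minAreaRect(q[:,:2].astype(np.float32)))
print(env.observe()['ee_rot'],env.observe()['time'])
im=np.hstack([cv2.resize(s['image'][240:330,180:300],(480,360),interpolation=2),cv2.resize(s['image'][160:250,230:330],(320,360),interpolation=2)]);save('crop.png',im)
```

```text
c_washer [227.6, 293.9] [392.2, 230.6] [ 0.4512 -0.2741 -0.0042] 0.013710023679444556
tab [207.3, 280.1] [394.1, 223.2] [ 0.4138 -0.2526  0.0362] 0.01712433998066149
slot_mouth [233.9, 291.3] [384.5, 227.4] [ 0.469  -0.2661 -0.0015] 0.008789396537066545
seat [280.6, 193.9] [260.2, 221.6] [0.5899 0.054  0.0586] 0.0005904711293542704Traceback (most recent call last):
  File "<stdin>", line 7, in <module>
  File "<stdin>", line 5, in best
ValueError: min() iterable argument is empty
```

Run:
```python
from h import *
np.set_printoptions(precision=4,suppress=True)
s=cam('side')
P=cloud(s)
m=(abs(P[...,0]-.585)<.08)&(abs(P[...,1]-.04)<.08)
for lo,hi in [(.055,.064),(.07,.083),(.084,.092),(.099,.108)]:
    q=P[m&(P[...,2]>lo)&(P[...,2]<hi)]; print(lo,len(q),q.mean(0),q.min(0),q.max(0)) if len(q) else 0
q=P[m&(P[...,2]>.006)&(P[...,2]<.02)]; print('plate',cv2.minAreaRect(q[:,:2].astype(np.float32)))
w=cam('wrist');print('camR',w['R'],-w['R'].T@w['t'],w['K'])
o=env.observe();print(o['ee_rot'],o['tcp_pos'],o['time'])
im=np.hstack([cv2.resize(s['image'][240:330,180:300],(480,360),interpolation=2),cv2.resize(s['image'][160:250,230:310],(320,360),interpolation=2)]);save('crop.png',im)
```

```text
0.055 137 [0.5944 0.0388 0.0595] [0.5615 0.0125 0.055 ] [0.6271 0.0769 0.0636]
0.07 45 [0.5936 0.0394 0.0774] [0.5791 0.0281 0.0708] [0.6087 0.0598 0.0828]
0.084 28 [0.5956 0.0416 0.0868] [0.5821 0.0331 0.0843] [0.6085 0.0547 0.0917]
0.099 17 [0.5937 0.0466 0.1017] [0.5877 0.0393 0.0995] [0.5994 0.0557 0.1047]
plate ((0.5941085815429688, 0.047970086336135864), (0.13056781888008118, 0.11577450484037399), 10.974493980407715)
camR [[ 0.2807 -0.9598 -0.0003]
 [-0.9244 -0.2705  0.269 ]
 [-0.2582 -0.0752 -0.9632]] [ 0.227  -0.5325  0.3735] [[304.2985   0.     274.6188]
 [  0.     304.2985 207.6563]
 [  0.       0.       1.    ]]
[[ 0.9597  0.281   0.    ]
 [ 0.281  -0.9597 -0.0001]
 [ 0.      0.0001 -1.    ]] [ 0.1616 -0.5518  0.4048] 2.2
```

View pics/crop.png

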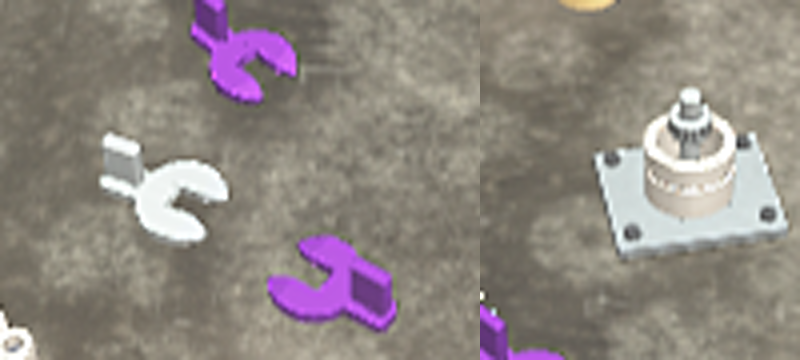

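The crop confirms it: the bright steel C-washer sits at about side (225,291), tab at (210,279), slot pointing roughly +x. The two others are purple look-alikes. The fixture stud is near (0.594, 0.047). Moving the wrist camera over the washer.

```bash
python3 -m pendant '[{"x":0.045,"y":-0.022},{"x":0.045,"y":-0.022},{"x":0.045,"y":-0.022},{"x":0.045,"y":-0.022},{"x":0.045,"y":-0.022},{"x":0.045,"y":-0.022},{"x":0.045,"y":-0.022},{"x":0.04,"y":-0.022}]'; python3 -m pendant '[{"rz":5,"z":0.01},{"rz":5,"z":0.01},{"rz":5,"z":0.01},{"rz":5,"z":0.01},{"rz":5},{"rz":4},{}]'
cat > w.py <<'E'
from h import *
np.set_printoptions(precision=4,suppress=True)
import sys
w=cam('wrist'); 
for k in ['c_washer','tab','slot_mouth']:
    for r in env.tip_of(k,'wrist')[:3]: print(k,round(r['p'],2),np.round(r['at'],1),dep(w,np.clip(r['at'],0,[559,419])),onz(w,r['at'],.03 if k=='tab' else 0))
o=env.observe();print(o['tcp_pos'],o['ee_rot'],o['joint_positions'],o['time'])
save(sys.argv[1],w['image']); np.savez(sys.argv[1]+'.npz',P=cloud(w),**{k:w[k] for k in ['image','K','R','t','depth']})
E
python3 w.py w1.png
```

```text
[ 0.1616 -0.5518  0.4047] [[ 0.9597  0.281   0.    ]
 [ 0.281  -0.9597 -0.0001]
 [ 0.      0.0001 -1.    ]] [-1.306   0.3196  1.5645  0.      1.2574 -0.02  ] 2.4schema error: expected keys gripper, x, y, z, rx, ry, rz
schema error: expected keys gripper, x, y, z, rx, ry, rz
```

View pics/w1.png

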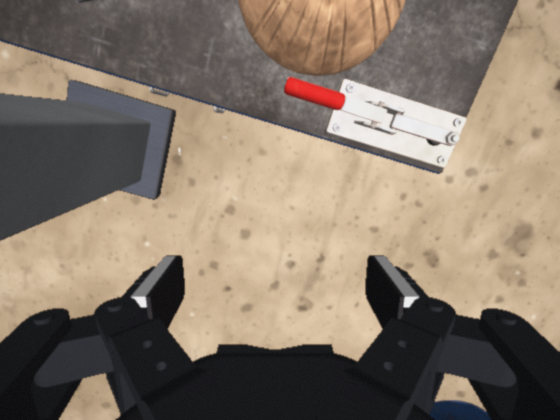

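The picture only shows the floor and the cart edge, because the move was refused: every row needs all seven keys.

```bash
python3 -m pendant '[{"gripper":1,"x":0.045,"y":-0.022,"z":0,"rx":0,"ry":0,"rz":0},{"gripper":1,"x":0.045,"y":-0.022,"z":0,"rx":0,"ry":0,"rz":0},{"gripper":1,"x":0.045,"y":-0.022,"z":0,"rx":0,"ry":0,"rz":0},{"gripper":1,"x":0.045,"y":-0.022,"z":0,"rx":0,"ry":0,"rz":0},{"gripper":1,"x":0.045,"y":-0.022,"z":0,"rx":0,"ry":0,"rz":0},{"gripper":1,"x":0.045,"y":-0.022,"z":0,"rx":0,"ry":0,"rz":0},{"gripper":1,"x":0.045,"y":-0.022,"z":0,"rx":0,"ry":0,"rz":0},{"gripper":1,"x":0.04,"y":-0.022,"z":0,"rx":0,"ry":0,"rz":0}]' && python3 -m pendant '[{"gripper":1,"x":0,"y":0,"z":0.01,"rx":0,"ry":0,"rz":5},{"gripper":1,"x":0,"y":0,"z":0.01,"rx":0,"ry":0,"rz":5},{"gripper":1,"x":0,"y":0,"z":0.01,"rx":0,"ry":0,"rz":5},{"gripper":1,"x":0,"y":0,"z":0.01,"rx":0,"ry":0,"rz":5},{"gripper":1,"x":0,"y":0,"z":0,"rx":0,"ry":0,"rz":5},{"gripper":1,"x":0,"y":0,"z":0,"rx":0,"ry":0,"rz":4},{"gripper":1,"x":0,"y":0,"z":0,"rx":0,"ry":0,"rz":0}]' && python3 w.py w2.png
```

```text
time: 3.2
tcp_pos: [0.4538, -0.2819, 0.4049]
ee_rot: [[0.96, 0.281, 0.001], [0.281, -0.96, -0.0], [0.001, 0.001, -1.0]]
wrist_force: [0.7, -0.9, -0.2]
gripper_width: 0.0854
gripper_force: 0.0
time: 3.9
tcp_pos: [0.4524, -0.2836, 0.3647]
ee_rot: [[0.976, -0.219, -0.0], [-0.219, -0.976, -0.0], [0.0, 0.0, -1.0]]
wrist_force: [0.2, 0.6, -0.3]
gripper_width: 0.0854
gripper_force: 0.0
c_washer 0.78 [257.2 191.1] [ 0.4509 -0.2629 -0.0008] [ 0.4511 -0.263   0.    ]
c_washer 0.75 [291.9 100.9] [ 0.5361 -0.3205  0.0003] [ 0.5361 -0.3205  0.    ]
c_washer 0.61 [149.9 182.2] [ 0.4872 -0.1491  0.0003] [ 0.4871 -0.149   0.    ]
tab 0.87 [308.7  52. ] [ 0.5698 -0.3399  0.0443] [ 0.5723 -0.3419  0.03  ]
tab 0.63 [252.3 234.4] [ 0.4176 -0.2523  0.044 ] [ 0.4127 -0.2501  0.03  ]
tab 0.57 [120.8 219.5] [ 0.4615 -0.1273  0.0429] [ 0.459  -0.1197  0.03  ]
slot_mouth 0.97 [263.2 173.1] [ 0.4693 -0.2742 -0.0004] [ 0.4694 -0.2742  0.    ]
slot_mouth 0.88 [282.3 121.9] [ 0.5179 -0.3064 -0.0008] [ 0.5179 -0.3064  0.    ]
slot_mouth 0.81 [156.6 163.8] [ 0.5049 -0.1625 -0.0007] [ 0.505  -0.1628  0.    ]
[ 0.4523 -0.2836  0.3648] [[ 0.9758 -0.2186  0.0002]
 [-0.2186 -0.9758 -0.0002]
 [ 0.0002  0.0001 -1.    ]] [-0.5815  0.2847  1.7211 -0.0001  1.1356  1.2096] 4.1
```

View pics/w2.png

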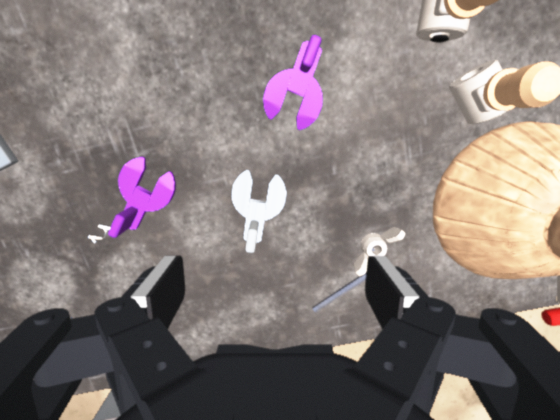

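Steel washer at (258,200) with its slot up the picture and tab at (252,236). Purple ones are at (140,195) and (295,95); clear finger space on both sides of the tab. Refining from depth.

```bash
cat > m.py <<'E'
from h import *
import sys
np.set_printoptions(precision=4,suppress=True)
d=np.load(sys.argv[1]); P=d['P']; im=d['image'].astype(int)
ok=(abs(P[...,0]-.44)<.06)&(abs(P[...,1]+.262)<.05)&(im.max(-1)-im.min(-1)<45)
t=P[ok&(P[...,2]>.035)&(P[...,2]<.06)]; print('tab',len(t),t.mean(0),cv2.minAreaRect(t[:,:2].astype(np.float32)))
q=P[ok&(P[...,2]>.004)&(P[...,2]<.012)]; r=cv2.minAreaRect(q[:,:2].astype(np.float32)); print('plate',len(q),q.mean(0),q.min(0),q.max(0),r)
# model fit: washer plate outline, sweep
def model():
    g=np.stack(np.meshgrid(np.arange(-.056,.03,.001),np.arange(-.03,.031,.001)),-1).reshape(-1,2); x,y=g.T
    disc=(np.hypot(x,y)<.030)&(x<.0245); slot=(x>-.008)&(abs(y)<.00925+np.clip(x-.0145,0,.01)*.525)
    return g[(disc&~slot)|((abs(y)<.01)&(x<0)&(x>-.026))]
g=model(); 
from scipy.spatial import cKDTree
from scipy.optimize import minimize
k=cKDTree(q[:,:2])
def cost(p):
    c,s=np.cos(p[2]),np.sin(p[2]); G=g@np.array([[c,s],[-s,c]])+p[:2]*1
    a=np.minimum(k.query(G)[0],.01); b=np.minimum(cKDTree(G).query(q[:,:2])[0],.01); return (a**2).mean()+(b**2).mean()
b=min((minimize(cost,[.447,-.265,h],method='Nelder-Mead',options=dict(initial_simplex=np.array([[.447,-.265,h],[.453,-.265,h],[.447,-.259,h],[.447,-.265,h+.15]]))) for h in(-.6,-.4,-.2)),key=lambda r:r.fun)
x,y,h=b.x; print('fit',b.x,np.degrees(h),b.fun**.5,'tabxy',x-.041*np.cos(h),y-.041*np.sin(h))
E
python3 m.py w2.png.npz
```

```text
tab 243 [ 0.4126 -0.2497  0.0434] ((0.4113319516181946, -0.24912650883197784), (0.009961063042283058, 0.025114307180047035), 68.19567108154297)
plate 1822 [ 0.4418 -0.2613  0.0082] [ 0.395 -0.294  0.004] [ 0.4775 -0.2344  0.0116] ((0.434209406375885, -0.2586326599121094), (0.059300534427165985, 0.08034791052341461), 68.42781829833984)
fit [ 0.4449 -0.2626 -0.3877] -22.210819225583634 0.002533636399867029 tabxy 0.4069370748489175 -0.24708746984115815
```

Two independent depth estimates agree: heading −22°, tab at (0.4113, −0.2491), tab top 44 mm as it should be. Aligning above the tab, then a second wrist view from there.

```bash
python3 -m pendant '[{"gripper":1,"x":0,"y":0,"z":0,"rx":0,"ry":0,"rz":4.7},{"gripper":1,"x":0,"y":0,"z":0,"rx":0,"ry":0,"rz":4.7},{"gripper":1,"x":-0.026,"y":-0.008,"z":0.02,"rx":0,"ry":0,"rz":0},{"gripper":1,"x":-0.025,"y":-0.0085,"z":0.02,"rx":0,"ry":0,"rz":0},{"gripper":1,"x":0,"y":0,"z":0.03,"rx":0,"ry":0,"rz":0},{"gripper":1,"x":0,"y":0,"z":0,"rx":0,"ry":0,"rz":0},{"gripper":1,"x":0,"y":0,"z":0,"rx":0,"ry":0,"rz":0}]' && python3 w.py w3.png && python3 m.py w3.png.npz
```

```text
time: 4.8
tcp_pos: [0.4117, -0.2495, 0.2952]
ee_rot: [[0.927, -0.376, 0.0], [-0.376, -0.927, -0.0], [0.0, 0.0, -1.0]]
wrist_force: [0.2, 1.0, 0.5]
gripper_width: 0.0852
gripper_force: 0.0
c_washer 0.93 [133.  170.8] [ 0.484  -0.1449 -0.001 ] [ 0.484  -0.1454  0.    ]
c_washer 0.8 [298.5  26.3] [ 0.5344 -0.3188  0.0009] [ 0.5346 -0.3189  0.    ]
c_washer 0.74 [273.  155.8] [ 0.4502 -0.2633  0.0001] [ 0.4502 -0.2633  0.    ]
tab 0.8 [105.9 217.3] [ 0.459  -0.1295  0.0424] [ 0.4581 -0.1214  0.03  ]
tab 0.58 [275.6 210.4] [ 0.4162 -0.2518  0.0451] [ 0.4121 -0.2502  0.03  ]
slot_mouth 0.88 [136.5 138.1] [ 0.5073 -0.162   0.0004] [ 0.5074 -0.1618  0.    ]
slot_mouth 0.74 [275.8 128.6] [ 0.4702 -0.274  -0.0001] [ 0.4703 -0.274   0.    ]
[ 0.412  -0.2497  0.296 ] [[ 0.9267 -0.3759  0.0025]
 [-0.3759 -0.9267 -0.0017]
 [ 0.0029  0.0006 -1.    ]] [-0.5687  0.2762  1.9331 -0.0001  0.9293  1.3876] 5.0
tab 428 [ 0.4122 -0.2497  0.0435] ((0.41136085987091064, -0.24938534200191498), (0.009265199303627014, 0.024964362382888794), 67.9863052368164)
plate 3180 [ 0.4418 -0.2615  0.0082] [ 0.3954 -0.2941  0.004 ] [ 0.4772 -0.2344  0.011 ] ((0.43431004881858826, -0.25830399990081787), (0.05938917025923729, 0.07956749200820923), 67.91534423828125)
fit [ 0.4448 -0.2627 -0.382 ] -21.886488301493504 0.0024714606189991605 tabxy 0.4068008721436903 -0.24743574094910176
```

```bash
python3 -m pendant '[{"gripper":1,"x":0,"y":0,"z":0.04,"rx":0,"ry":0,"rz":0},{"gripper":1,"x":0,"y":0,"z":0.04,"rx":0,"ry":0,"rz":0},{"gripper":1,"x":0,"y":0,"z":0.03,"rx":0,"ry":0,"rz":0},{"gripper":1,"x":0,"y":0,"z":0,"rx":0,"ry":0,"rz":0},{"gripper":1,"x":0,"y":0,"z":0,"rx":0,"ry":0,"rz":0}]' 60 && python3 -m pendant '[{"gripper":0,"x":0,"y":0,"z":0,"rx":0,"ry":0,"rz":0},{"gripper":0,"x":0,"y":0,"z":0,"rx":0,"ry":0,"rz":0},{"gripper":0,"x":0,"y":0,"z":0,"rx":0,"ry":0,"rz":0},{"gripper":0,"x":0,"y":0,"z":0,"rx":0,"ry":0,"rz":0},{"gripper":0,"x":0,"y":0,"z":0,"rx":0,"ry":0,"rz":0},{"gripper":0,"x":0,"y":0,"z":0,"rx":0,"ry":0,"rz":0},{"gripper":0,"x":0,"y":0,"z":0,"rx":0,"ry":0,"rz":0},{"gripper":0,"x":0,"y":0,"z":0,"rx":0,"ry":0,"rz":0}]' 60
```

```text
time: 5.5
tcp_pos: [0.4119, -0.2496, 0.1854]
ee_rot: [[0.927, -0.376, 0.001], [-0.376, -0.927, -0.001], [0.001, 0.0, -1.0]]
wrist_force: [0.5, -0.0, 0.1]
gripper_width: 0.0858
gripper_force: 0.0
time: 6.3
tcp_pos: [0.4114, -0.2492, 0.1852]
ee_rot: [[0.927, -0.376, 0.0], [-0.376, -0.927, -0.0], [0.001, 0.0, -1.0]]
wrist_force: [-0.2, 0.1, 5.9]
gripper_width: 0.0092
gripper_force: 59.2
```

```bash
python3 -m pendant '[{"gripper":0,"x":0,"y":0,"z":-0.02,"rx":0,"ry":0,"rz":0},{"gripper":0,"x":0,"y":0,"z":-0.05,"rx":0,"ry":0,"rz":0},{"gripper":0,"x":0,"y":0,"z":-0.05,"rx":0,"ry":0,"rz":0},{"gripper":0,"x":0,"y":0,"z":0,"rx":0,"ry":0,"rz":0},{"gripper":0,"x":0,"y":0,"z":0,"rx":0,"ry":0,"rz":0}]' && python3 -m pendant '[{"gripper":0,"x":-0.012,"y":-0.043,"z":0,"rx":0,"ry":0,"rz":0},{"gripper":0,"x":-0.012,"y":-0.043,"z":0,"rx":0,"ry":0,"rz":0},{"gripper":0,"x":-0.012,"y":-0.043,"z":0,"rx":0,"ry":0,"rz":0},{"gripper":0,"x":-0.012,"y":-0.043,"z":0,"rx":0,"ry":0,"rz":0},{"gripper":0,"x":-0.012,"y":-0.043,"z":0,"rx":0,"ry":0,"rz":0},{"gripper":0,"x":-0.012,"y":-0.043,"z":0,"rx":0,"ry":0,"rz":0},{"gripper":0,"x":-0.012,"y":-0.043,"z":0,"rx":0,"ry":0,"rz":0},{"gripper":0,"x":-0.012,"y":-0.043,"z":0,"rx":0,"ry":0,"rz":0}]' && python3 -m pendant '[{"gripper":0,"x":0,"y":0,"z":0,"rx":0,"ry":0,"rz":0},{"gripper":0,"x":0,"y":0,"z":0,"rx":0,"ry":0,"rz":0},{"gripper":0,"x":0,"y":0,"z":0,"rx":0,"ry":0,"rz":0}]' && python3 w.py w4.png
```

```text
time: 6.8
tcp_pos: [0.4111, -0.249, 0.3051]
ee_rot: [[0.927, -0.376, 0.001], [-0.376, -0.927, -0.001], [0.001, 0.0, -1.0]]
wrist_force: [-0.3, -0.2, -1.7]
gripper_width: 0.0094
gripper_force: 58.7
time: 7.6
tcp_pos: [0.4507, 0.1074, 0.3023]
ee_rot: [[0.927, -0.376, -0.005], [-0.376, -0.927, -0.001], [-0.004, 0.003, -1.0]]
wrist_force: [0.9, 0.1, -1.9]
gripper_width: 0.0092
gripper_force: 59.0
time: 7.9
tcp_pos: [0.451, 0.1049, 0.3032]
ee_rot: [[0.926, -0.376, -0.004], [-0.376, -0.926, -0.001], [-0.003, 0.003, -1.0]]
wrist_force: [0.3, 0.3, -0.5]
gripper_width: 0.0094
gripper_force: 59.2
c_washer 0.85 [546.5  43.3] [ 0.4877 -0.147   0.0002] [ 0.4877 -0.1472  0.    ]
tab 0.9 [275.1 280.3] [0.4577 0.1019 0.1632] [0.3886 0.1294 0.03  ]
tab 0.56 [553.5  90.7] [ 0.4582 -0.1151  0.0385] [ 0.4562 -0.1222  0.03  ]
[0.4515 0.1046 0.3044] [[ 0.9259 -0.3778 -0.0007]
 [-0.3778 -0.9259 -0.0003]
 [-0.0005  0.0005 -1.    ]] [ 0.2028  0.2407  1.959  -0.0002  0.9426  2.1612] 8.1
```

View pics/w4.png

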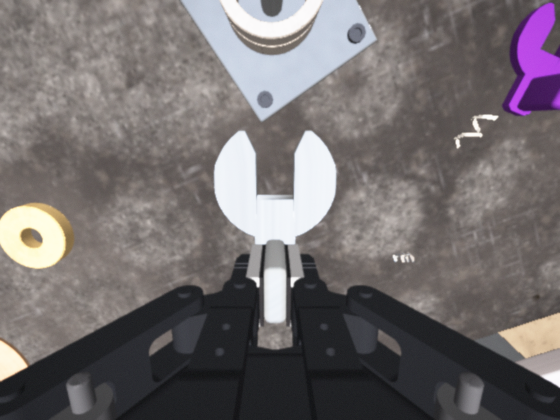

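The washer is held straight by its tab: prongs up, symmetric about column 275. The fixture is partly cut off at the top. I'll raise it and shift sideways to see stud and washer together.

```bash
python3 -m pendant '[{"gripper":0,"x":0,"y":0.01,"z":-0.03,"rx":0,"ry":0,"rz":0},{"gripper":0,"x":0,"y":0.02,"z":-0.03,"rx":0,"ry":0,"rz":0},{"gripper":0,"x":0.025,"y":0.01,"z":0,"rx":0,"ry":0,"rz":0},{"gripper":0,"x":0.025,"y":0.01,"z":0,"rx":0,"ry":0,"rz":0},{"gripper":0,"x":0.025,"y":0,"z":0,"rx":0,"ry":0,"rz":0},{"gripper":0,"x":0,"y":0,"z":0,"rx":0,"ry":0,"rz":0},{"gripper":0,"x":0,"y":0,"z":0,"rx":0,"ry":0,"rz":0},{"gripper":0,"x":0,"y":0,"z":0,"rx":0,"ry":0,"rz":0}]' && python3 w.py w5.png
cat > f.py <<'E'
from h import *
import sys
from scipy.optimize import least_squares
np.set_printoptions(precision=4,suppress=True)
o=env.observe(); R=np.array(o['ee_rot']);T=np.array(o['tcp_pos'])
d=np.load(sys.argv[1]); P=d['P']
def circ(q,r): return least_squares(lambda c:np.hypot(*(q-c).T)-r,[.594,.047],loss='soft_l1',f_scale=.001).x
near=np.hypot(P[...,0]-.594,P[...,1]-.047)<.045
for nm,lo,hi in [('collartop',.058,.066),('captop',.084,.094),('tip',.1,.108)]:
    q=P[near&(P[...,2]>lo)&(P[...,2]<hi)]; 
    if len(q)>5:
        r=cv2.minEnclosingCircle(q[:,:2].astype(np.float32)); print(nm,len(q),'z',np.median(q[:,2]),'mean',q.mean(0)[:2],'enc',r)
# collar outer rim
q=P[near&(P[...,2]>.058)&(P[...,2]<.066)][:,:2]
if len(q)>20: h=cv2.convexHull(q.astype(np.float32))[:,0]; print('rim',circ(h,.034))
# washer in tool frame
Q=(P-T)@R; m=(Q[...,2]>.165)&(Q[...,2]<.2)&(abs(Q[...,1])<.04)&(Q[...,0]>0.005)&(Q[...,0]<.08)
q=Q[m]; pl=q[(q[:,0]<.049)]; A=np.c_[pl[:,:2],np.ones(len(pl))]; k=np.linalg.lstsq(A,pl[:,2],rcond=None)[0]
print('washer',len(q),q.min(0),q.max(0),'topplane',k, 'z@41mm',k@[.041,0,1]); print('rect',cv2.minAreaRect(q[q[:,0]>.02][:,:2].astype(np.float32)))
w=(q[:,0]>.045)&(q[:,0]<.055); print('slot edges y', np.sort(q[w&(q[:,1]<0),1])[-5:],np.sort(q[w&(q[:,1]>0),1])[:5])
b=q[abs(q[:,1])<.007]; print('slot bottom x',np.sort(b[:,0])[-6:])
print(T,R[:,0],o['time'])
E
python3 f.py w5.png.npz
```

```text
time: 8.9
tcp_pos: [0.5016, 0.031, 0.3645]
ee_rot: [[0.926, -0.376, -0.001], [-0.376, -0.926, 0.0], [-0.001, 0.0, -1.0]]
wrist_force: [-0.5, -0.5, -1.6]
gripper_width: 0.009
gripper_force: 59.3
c_washer 0.9 [433.7 135.8] [ 0.4876 -0.147  -0.0013] [ 0.4879 -0.1464  0.    ]
tab 0.85 [274.2 277.7] [0.5097 0.0281 0.2243] [0.4115 0.0683 0.03  ]
tab 0.6 [428.9 173.8] [ 0.4617 -0.1173  0.0343] [ 0.4602 -0.1191  0.03  ]
[0.5018 0.0315 0.3648] [[ 0.9268 -0.3754 -0.0001]
 [-0.3754 -0.9268 -0.0001]
 [-0.0001  0.0001 -1.    ]] [ 0.0398  0.2374  1.7883 -0.0001  1.1161  1.9955] 9.1
collartop 2200 z 0.061358702045586494 mean [0.5975 0.0498] enc ((0.5929043889045715, 0.0495234839618206), 0.03421199694275856)
captop 781 z 0.08519775663156913 mean [0.5918 0.0479] enc ((0.592722475528717, 0.0493086539208889), 0.016025200486183167)
tip 402 z 0.10347030524667827 mean [0.5925 0.0492] enc ((0.5923393368721008, 0.04955677688121796), 0.008007392287254333)
rim [0.5928 0.0495]
washer 8903 [ 0.0062 -0.0293  0.165 ] [0.0645 0.0302 0.1863] topplane [0.0665 0.0003 0.1748] z@41mm 0.17753974018942478
rect ((0.04223744571208954, 0.0004459396004676819), (0.04449353367090225, 0.05953368917107582), 0.04561572149395943)
slot edges y [-0.0088 -0.0088 -0.0088 -0.0088 -0.0087] [0.0095 0.0096 0.0096 0.0096 0.0096]
slot bottom x [0.0322 0.0322 0.0323 0.0323 0.0323 0.0324]
[0.5018 0.0315 0.3648] [ 0.9268 -0.3754 -0.0001] 9.1
```

View pics/w5.png

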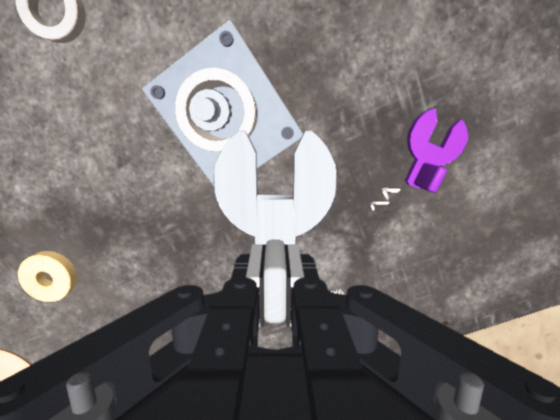

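Stud axis at (0.5927, 0.0495), from collar rim, cap and tip alike; heights match the text. The image shows the washer clear of it. Checking the washer's tilt and height in the hand precisely.

```bash
cat > g.py <<'E'
from h import *
import sys
np.set_printoptions(precision=4,suppress=True)
o=env.observe(); R=np.array(o['ee_rot']);T=np.array(o['tcp_pos'])
P=np.load(sys.argv[1])['P']; Q=(P-T)@R
m=(Q[...,2]>.165)&(Q[...,2]<.185)&(abs(Q[...,1])<.04)&(Q[...,0]>.02)&(Q[...,0]<.047)
q=Q[m]; 
for i in range(3):
    k=np.linalg.lstsq(np.c_[q[:,:2],np.ones(len(q))],q[:,2],rcond=None)[0]; r=q[:,2]-np.c_[q[:,:2],np.ones(len(q))]@k; q=q[abs(r)<max(.0008,1.5*r.std())]
print(len(q),k,r.std(),'ztop at 41',k@[.041,0,1])
d=np.array([.5927,.0495,.062])-T; print('seat in tool',d@R)
for a,b in [(.02,.03),(.03,.04),(.04,.047),(.05,.055),(.055,.06)]:
    z=Q[m|True]; s=(Q[...,0]>a)&(Q[...,0]<b)&(abs(Q[...,1])<.03)&(Q[...,2]>.165)&(Q[...,2]<.19); print(a,s.sum(),np.median(Q[s][:,2]),np.median(Q[s&(Q[...,1]<0)][:,2]),np.median(Q[s&(Q[...,1]>0)][:,2]))
E
python3 g.py w5.png.npz; python3 g.py w4.png.npz 2>/dev/null | head -1
```

```text
3962 [0.0006 0.0009 0.177 ] 0.00045156658467762747 ztop at 41 0.1770637339050359
seat in tool [ 0.0775 -0.0509  0.3028]
0.02 1950 0.17703166449914987 0.17703907315241585 0.17701943563393144
0.03 1941 0.17712328272759728 0.1770886082632974 0.1771500897982098
0.04 1251 0.17709694613470464 0.17709694613470464 0.1770999501194473
0.05 839 0.17806637187659727 0.1780174389008486 0.17811432352362783
0.055 627 0.1793709592182456 0.17939029922930064 0.1793271251243846
0 [0. 0. 0.] nan ztop at 41 0.0
```

```bash
python3 -m pendant '[{"gripper":0,"x":-0.015,"y":-0.0257,"z":0,"rx":0,"ry":0,"rz":0},{"gripper":0,"x":-0.015,"y":-0.0256,"z":0,"rx":0,"ry":0,"rz":0},{"gripper":0,"x":0,"y":0,"z":0.04,"rx":0,"ry":0,"rz":0},{"gripper":0,"x":0,"y":0,"z":0.04,"rx":0,"ry":0,"rz":0},{"gripper":0,"x":0,"y":0,"z":0.03,"rx":0,"ry":0,"rz":0},{"gripper":0,"x":0,"y":0,"z":0,"rx":0,"ry":0,"rz":0},{"gripper":0,"x":0,"y":0,"z":0,"rx":0,"ry":0,"rz":0},{"gripper":0,"x":0,"y":0,"z":0,"rx":0,"ry":0,"rz":0}]' && python3 -m pendant '[{"gripper":0,"x":0,"y":0,"z":0,"rx":0,"ry":0,"rz":0},{"gripper":0,"x":0,"y":0,"z":0,"rx":0,"ry":0,"rz":0}]'; python3 w.py w6.png|tail -3; python3 f.py w6.png.npz|head -5; python3 g.py w6.png.npz
python3 - <<'E'
from h import *
s=cam('side')['image'];save('s6.png',cv2.resize(s[160:230,235:328],(798,600),interpolation=2))
E
```

```text
time: 9.9
tcp_pos: [0.4947, 0.0902, 0.2565]
ee_rot: [[0.927, -0.376, 0.004], [-0.376, -0.927, 0.001], [0.003, -0.002, -1.0]]
wrist_force: [1.1, 0.4, -0.8]
gripper_width: 0.0091
gripper_force: 59.3
time: 10.1
tcp_pos: [0.4942, 0.09, 0.256]
ee_rot: [[0.927, -0.376, 0.003], [-0.376, -0.927, 0.0], [0.002, -0.001, -1.0]]
wrist_force: [-0.4, -0.5, -1.5]
gripper_width: 0.0091
gripper_force: 59.3
[0.4939 0.0899 0.2551] [[ 0.9266 -0.376   0.0008]
 [-0.376  -0.9266  0.    ]
 [ 0.0007 -0.0003 -1.    ]] [ 0.1572  0.3556  1.9392 -0.0001  0.8461  2.1136] 10.3
collartop 5356 z 0.06140253387223632 mean [0.5844 0.0528] enc ((0.5928279757499695, 0.04955168068408966), 0.03423740714788437)
captop 2519 z 0.0852401002293994 mean [0.5886 0.0512] enc ((0.5920408368110657, 0.04967151954770088), 0.015837041661143303)
tip 1429 z 0.10343387111897456 mean [0.5908 0.0502] enc ((0.5922660827636719, 0.049787066876888275), 0.007941121235489845)
rim [0.5927 0.0495]
washer 9705 [ 0.0071 -0.0302  0.165 ] [0.0799 0.0293 0.1998] topplane [0.0495 0.0008 0.1741] z@41mm 0.17609438374075548
4000 [-0.0031  0.0005  0.1758] 0.00044247183811617016 ztop at 41 0.17569520576855485
seat in tool [0.1066 0.0004 0.1932]
0.02 1915 0.17573495796777264 0.17572250024651626 0.17574444760342325
0.03 1968 0.175777968809745 0.17576650874732172 0.17579896214503288
0.04 1235 0.17569282292393396 0.17570652027138023 0.1756775725799033
0.05 856 0.17638922496330323 0.17639165266557702 0.17638890138806884
0.055 678 0.17770005081118662 0.1776767495277264 0.1777528559714603
```

View pics/w6.png

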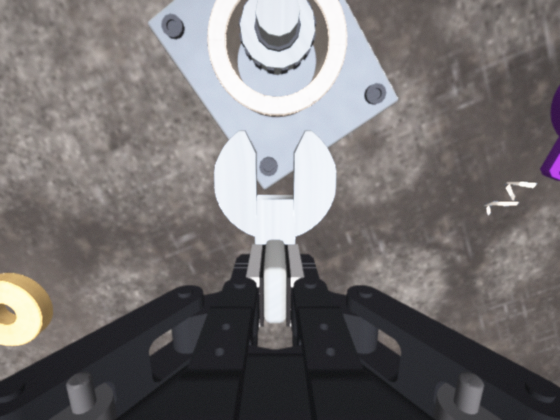

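The slot is in line with the stud (columns 275 to 277), and the washer sits flat in the hand. Advancing over the collar rim, short of the cap, and lowering to feel the collar.

```bash
python3 -m pendant '[{"gripper":0,"x":0.01,"y":0,"z":0,"rx":0,"ry":0,"rz":0},{"gripper":0,"x":0.01,"y":0,"z":0,"rx":0,"ry":0,"rz":0},{"gripper":0,"x":0,"y":0,"z":0.003,"rx":0,"ry":0,"rz":0},{"gripper":0,"x":0,"y":0,"z":0.003,"rx":0,"ry":0,"rz":0},{"gripper":0,"x":0,"y":0,"z":0,"rx":0,"ry":0,"rz":0},{"gripper":0,"x":0,"y":0,"z":0,"rx":0,"ry":0,"rz":0},{"gripper":0,"x":0,"y":0,"z":0,"rx":0,"ry":0,"rz":0},{"gripper":0,"x":0,"y":0,"z":0,"rx":0,"ry":0,"rz":0}]'; for i in 1; do python3 -m pendant '[{"gripper":0,"x":0,"y":0,"z":0.0005,"rx":0,"ry":0,"rz":0},{"gripper":0,"x":0,"y":0,"z":0,"rx":0,"ry":0,"rz":0},{"gripper":0,"x":0,"y":0,"z":0,"rx":0,"ry":0,"rz":0},{"gripper":0,"x":0,"y":0,"z":0,"rx":0,"ry":0,"rz":0}]' ; python3 -m pendant '[{"gripper":0,"x":0,"y":0,"z":0.0005,"rx":0,"ry":0,"rz":0},{"gripper":0,"x":0,"y":0,"z":0,"rx":0,"ry":0,"rz":0},{"gripper":0,"x":0,"y":0,"z":0,"rx":0,"ry":0,"rz":0},{"gripper":0,"x":0,"y":0,"z":0,"rx":0,"ry":0,"rz":0}]'; done
```

```text
time: 11.15
tcp_pos: [0.5123, 0.0825, 0.2488]
ee_rot: [[0.927, -0.376, 0.0], [-0.376, -0.927, -0.0], [0.0, -0.0, -1.0]]
wrist_force: [0.1, 0.3, -0.9]
gripper_width: 0.0091
gripper_force: 59.3
time: 11.55
tcp_pos: [0.5124, 0.0825, 0.2482]
ee_rot: [[0.927, -0.376, 0.0], [-0.376, -0.927, -0.0], [0.0, 0.0, -1.0]]
wrist_force: [-0.5, 0.4, -0.8]
gripper_width: 0.0091
gripper_force: 59.3
time: 11.95
tcp_pos: [0.5124, 0.0825, 0.2477]
ee_rot: [[0.927, -0.376, 0.0], [-0.376, -0.927, -0.0], [0.0, 0.0, -1.0]]
wrist_force: [-0.4, -0.5, -0.8]
gripper_width: 0.0093
gripper_force: 59.3
```

```bash
python3 -m pendant '[{"gripper":0,"x":0,"y":0,"z":0.0004,"rx":0,"ry":0,"rz":0},{"gripper":0,"x":0,"y":0,"z":0,"rx":0,"ry":0,"rz":0},{"gripper":0,"x":0,"y":0,"z":0,"rx":0,"ry":0,"rz":0}]' | grep -E "tcp|wrist" ; python3 -m pendant '[{"gripper":0,"x":0,"y":0,"z":0.0004,"rx":0,"ry":0,"rz":0},{"gripper":0,"x":0,"y":0,"z":0,"rx":0,"ry":0,"rz":0},{"gripper":0,"x":0,"y":0,"z":0,"rx":0,"ry":0,"rz":0}]'| grep -E "tcp|wrist"
```

```text
tcp_pos: [0.5124, 0.0824, 0.2473]
wrist_force: [-0.3, 0.3, -2.0]
tcp_pos: [0.5124, 0.0825, 0.2471]
wrist_force: [-0.9, 0.5, 2.0]
```

Collar felt at TCP z 0.2472, as predicted. Backing off 0.3 mm and starting to slide in; 46.5 mm to go.

```bash
python3 -m pendant '[{"gripper":0,"x":0,"y":0,"z":-0.0004,"rx":0,"ry":0,"rz":0},{"gripper":0,"x":0.002,"y":0,"z":0,"rx":0,"ry":0,"rz":0},{"gripper":0,"x":0.003,"y":0,"z":0,"rx":0,"ry":0,"rz":0},{"gripper":0,"x":0.003,"y":0,"z":0,"rx":0,"ry":0,"rz":0},{"gripper":0,"x":0.002,"y":0,"z":0,"rx":0,"ry":0,"rz":0},{"gripper":0,"x":0,"y":0,"z":0,"rx":0,"ry":0,"rz":0},{"gripper":0,"x":0,"y":0,"z":0,"rx":0,"ry":0,"rz":0}]' 90| grep -E "tcp|wrist" ; python3 -m pendant '[{"gripper":0,"x":0.002,"y":0,"z":0,"rx":0,"ry":0,"rz":0},{"gripper":0,"x":0.002,"y":0,"z":0,"rx":0,"ry":0,"rz":0},{"gripper":0,"x":0,"y":0,"z":0,"rx":0,"ry":0,"rz":0},{"gripper":0,"x":0,"y":0,"z":0,"rx":0,"ry":0,"rz":0}]'| grep -E "tcp|wrist"
```

```text
tcp_pos: [0.5218, 0.0786, 0.2472]
wrist_force: [0.7, -0.1, -1.2]
tcp_pos: [0.5255, 0.0772, 0.2473]
wrist_force: [0.5, -0.4, -0.7]
```

```bash
python3 -m pendant '[{"gripper":0,"x":0.002,"y":0,"z":0,"rx":0,"ry":0,"rz":0},{"gripper":0,"x":0.002,"y":0,"z":0,"rx":0,"ry":0,"rz":0},{"gripper":0,"x":0,"y":0,"z":0,"rx":0,"ry":0,"rz":0},{"gripper":0,"x":0,"y":0,"z":0,"rx":0,"ry":0,"rz":0}]'| grep -E "tcp|wrist";  python3 -m pendant '[{"gripper":0,"x":0.002,"y":0,"z":0,"rx":0,"ry":0,"rz":0},{"gripper":0,"x":0.002,"y":0,"z":0,"rx":0,"ry":0,"rz":0},{"gripper":0,"x":0,"y":0,"z":0,"rx":0,"ry":0,"rz":0},{"gripper":0,"x":0,"y":0,"z":0,"rx":0,"ry":0,"rz":0}]'| grep -E "tcp|wrist|rot"
```

```text
tcp_pos: [0.5292, 0.0756, 0.2473]
wrist_force: [0.1, -0.5, -1.5]
tcp_pos: [0.5329, 0.0741, 0.2473]
ee_rot: [[0.927, -0.376, 0.0], [-0.376, -0.927, -0.0], [0.0, 0.0, -1.0]]
wrist_force: [0.8, -0.3, -1.2]
```

```bash
python3 -m pendant '[{"gripper":0,"x":0.002,"y":0,"z":0,"rx":0,"ry":0,"rz":0},{"gripper":0,"x":0.002,"y":0,"z":0,"rx":0,"ry":0,"rz":0},{"gripper":0,"x":0,"y":0,"z":0,"rx":0,"ry":0,"rz":0},{"gripper":0,"x":0,"y":0,"z":0,"rx":0,"ry":0,"rz":0}]'; python3 w.py w7.png |tail -3; python3 f.py w7.png.npz
```

```text
time: 14.85
tcp_pos: [0.5349, 0.0731, 0.2474]
ee_rot: [[0.926, -0.376, -0.005], [-0.376, -0.926, 0.001], [-0.005, 0.001, -1.0]]
wrist_force: [-7.0, 3.0, 6.1]
gripper_width: 0.0087
gripper_force: 90.6
[0.5349 0.0731 0.2474] [[ 0.9265 -0.3764 -0.0051]
 [-0.3764 -0.9265  0.0008]
 [-0.005   0.0012 -1.    ]] [0.1141 0.416  1.8595 0.0018 0.8711 2.0697] 15.05
collartop 5295 z 0.06143998754843052 mean [0.6023 0.0455] enc ((0.592624843120575, 0.049563758075237274), 0.03419547155499458)
captop 2635 z 0.08511191276323951 mean [0.5936 0.0492] enc ((0.5928040742874146, 0.049455951899290085), 0.015888439491391182)
tip 1482 z 0.10351133935382141 mean [0.5928 0.0494] enc ((0.5920414328575134, 0.04975607991218567), 0.007716436870396137)
rim [0.5928 0.0494]
washer 11242 [ 0.0064 -0.034   0.165 ] [0.08   0.0338 0.2   ] topplane [0.1128 0.0018 0.174 ] z@41mm 0.17857760447204057
rect ((0.0499921590089798, -9.212642908096313e-05), (0.06775273382663727, 0.0599854439496994), 89.99110412597656)
slot edges y [-0.0095 -0.0095 -0.0094 -0.0023 -0.0018] [0.0035 0.0039 0.0089 0.0089 0.0089]
slot bottom x [0.0394 0.0471 0.0475 0.0475 0.048  0.0792]
[0.5349 0.0731 0.2474] [ 0.9265 -0.3764 -0.005 ] 15.05
```

Contact with the cap: 7.6 N purely along the slot, no side force. The tool has pitched 5 mrad, pressing the prongs down, so I ease up 0.3 mm and keep pushing gently.

```bash
python3 -m pendant '[{"gripper":0,"x":0.0005,"y":0,"z":-0.0004,"rx":0,"ry":0,"rz":0},{"gripper":0,"x":0.0005,"y":0,"z":0,"rx":0,"ry":0,"rz":0},{"gripper":0,"x":0,"y":0,"z":0,"rx":0,"ry":0,"rz":0},{"gripper":0,"x":0,"y":0,"z":0,"rx":0,"ry":0,"rz":0}]'; python3 w.py w8.png |tail -3
python3 - <<'E'
from h import *
a=np.load('w8.png.npz')['image'];b=cam('side')['image']
save('v8.png',np.hstack([cv2.resize(a[0:280,160:400],(400,466)),cv2.resize(b[160:230,245:305],(400,466),interpolation=2)]))
E
```

```text
time: 15.45
tcp_pos: [0.5353, 0.0729, 0.2475]
ee_rot: [[0.926, -0.376, -0.007], [-0.376, -0.926, 0.001], [-0.007, 0.002, -1.0]]
wrist_force: [-8.5, 3.7, 6.4]
gripper_width: 0.0088
gripper_force: 90.5
[0.5353 0.0729 0.2475] [[ 0.9264 -0.3765 -0.007 ]
 [-0.3765 -0.9264  0.0012]
 [-0.007   0.0015 -1.    ]] [0.1136 0.4167 1.8579 0.0026 0.8739 2.0687] 15.65
```

View pics/v8.png

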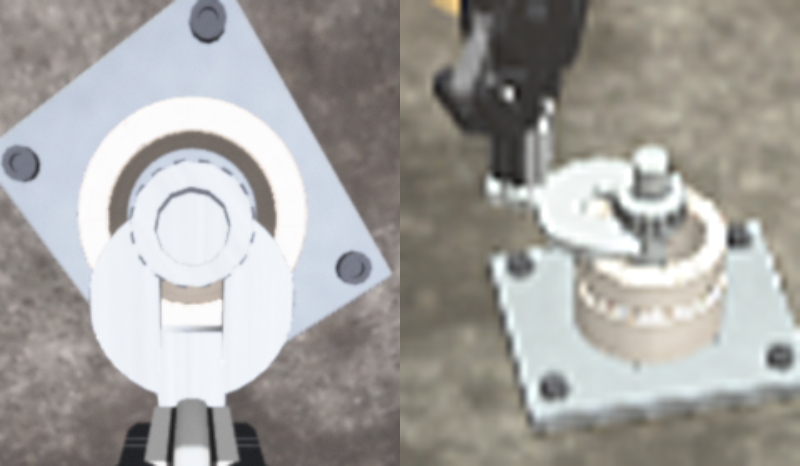

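The picture shows the washer symmetric on the stud, the prongs just under the cap's rim, and the collar's top is a ring. The tool pitches 7 mrad under load with the prongs down, so I level it with a small ry, which also pushes.

```bash
python3 -m pendant '[{"gripper":0,"x":0,"y":0,"z":0,"rx":0,"ry":0.2,"rz":0},{"gripper":0,"x":0,"y":0,"z":-0.0002,"rx":0,"ry":0.2,"rz":0},{"gripper":0,"x":0,"y":0,"z":0,"rx":0,"ry":0,"rz":0},{"gripper":0,"x":0,"y":0,"z":0,"rx":0,"ry":0,"rz":0}]'
```

```text
time: 16.1
tcp_pos: [0.5347, 0.0731, 0.2474]
ee_rot: [[0.926, -0.377, -0.003], [-0.377, -0.926, -0.001], [-0.002, 0.002, -1.0]]
wrist_force: [-9.7, 5.0, 5.2]
gripper_width: 0.0084
gripper_force: 90.3
```

```bash
python3 -m pendant '[{"gripper":0,"x":0.0005,"y":0,"z":0,"rx":0,"ry":0,"rz":0},{"gripper":0,"x":0.0005,"y":0,"z":0,"rx":0,"ry":0,"rz":0},{"gripper":0,"x":0,"y":0,"z":0,"rx":0,"ry":0.1,"rz":0},{"gripper":0,"x":0,"y":0,"z":0,"rx":0,"ry":0,"rz":0}]'
cat > c.py <<'E'
from h import *
import sys
np.set_printoptions(precision=4,suppress=True)
w=cam('wrist');P=cloud(w);o=env.observe();R=np.array(o['ee_rot']);T=np.array(o['tcp_pos'])
r=np.hypot(P[...,0]-.5927,P[...,1]-.0495)
q=P[(r>.0095)&(r<.0135)&(P[...,2]>.08)];print('captop z',np.median(q[:,2]),len(q))
Q=(P-T)@R;m=(Q[...,0]>.02)&(Q[...,0]<.032)&(abs(Q[...,1])<.02)&(Q[...,2]>.165)&(Q[...,2]<.185)
q=P[m];k=np.linalg.lstsq(np.c_[q[:,:2]-T[:2],np.ones(len(q))],q[:,2],rcond=None)[0];print('washer top z',np.median(q[:,2]),'slope along',k[:2]@R[:2,0],'across',k[:2]@R[:2,1])
s=(np.array([.5927,.0495,.062])-T)@R; print('seat in tool',s,'remaining',s[0]-.0403,'F tool',np.array(o['wrist_force'])@R,o['time'])
if len(sys.argv)>1: save(sys.argv[1],w['image'])
E
python3 c.py
```

```text
time: 16.5
tcp_pos: [0.535, 0.073, 0.2474]
ee_rot: [[0.926, -0.377, -0.003], [-0.377, -0.926, -0.001], [-0.003, 0.002, -1.0]]
wrist_force: [-12.7, 6.2, 7.5]
gripper_width: 0.0083
gripper_force: 90.6
captop z 0.08507943369667917 1644
washer top z 0.07062450508025225 slope along -0.02168874941446567 across -0.0007209295971072867
seat in tool [ 0.0628 -0.0004  0.1852] remaining 0.0225102803271941 F tool [-13.1702  -1.4219  -7.1257] 16.55
```

The washer itself is nose-down by 22 mrad though the tool is only 3 mrad off. Its prongs dip into the collar's bore and the cap isn't lifting, so this is jamming. Backing off 6 mm to see whether it slipped in the grip.

```bash
python3 -m pendant '[{"gripper":0,"x":-0.003,"y":0,"z":0,"rx":0,"ry":0,"rz":0},{"gripper":0,"x":-0.003,"y":0,"z":0,"rx":0,"ry":0,"rz":0},{"gripper":0,"x":-0.002,"y":0,"z":0,"rx":0,"ry":0,"rz":0},{"gripper":0,"x":0,"y":0,"z":0,"rx":0,"ry":0,"rz":0},{"gripper":0,"x":0,"y":0,"z":0,"rx":0,"ry":0,"rz":0}]' 120; python3 c.py
```

```text
time: 17.05
tcp_pos: [0.5309, 0.0749, 0.2477]
ee_rot: [[0.927, -0.376, 0.007], [-0.376, -0.927, -0.003], [0.008, 0.0, -1.0]]
wrist_force: [-2.1, -1.3, -2.6]
gripper_width: 0.0085
gripper_force: 117.2
captop z 0.08502440460395604 1675
washer top z 0.07107431104887191 slope along -0.007430490781915857 across 0.0010229913224705965
seat in tool [0.0653 0.0002 0.1863] remaining 0.025002015987868373 F tool [-1.804   0.7574  2.3602] 17.1
```

It did slip about 13 mrad. Backing out, re-levelling to slightly nose-up to offset the pitch under load, with a 120 N grip.

```bash
python3 -m pendant '[{"gripper":0,"x":-0.004,"y":0,"z":0,"rx":0,"ry":0,"rz":0},{"gripper":0,"x":-0.004,"y":0,"z":0,"rx":0,"ry":0,"rz":0},{"gripper":0,"x":-0.003,"y":0,"z":0,"rx":0,"ry":0.6,"rz":0},{"gripper":0,"x":0,"y":0,"z":0.0007,"rx":0,"ry":0.65,"rz":0},{"gripper":0,"x":0,"y":0,"z":0,"rx":0,"ry":0,"rz":0},{"gripper":0,"x":0,"y":0,"z":0,"rx":0,"ry":0,"rz":0},{"gripper":0,"x":0,"y":0,"z":0,"rx":0,"ry":0,"rz":0}]' 120; python3 c.py
```

```text
time: 17.8
tcp_pos: [0.5209, 0.0791, 0.2471]
ee_rot: [[0.926, -0.376, 0.029], [-0.376, -0.927, -0.012], [0.031, -0.0, -1.0]]
wrist_force: [0.8, 0.4, -1.5]
gripper_width: 0.0086
gripper_force: 117.6
captop z 0.08503603582236742 1672
washer top z 0.07115017008453509 slope along 0.019542830286308988 across -0.0003492460135487187
seat in tool [0.0719 0.0004 0.1874] remaining 0.031643954521729675 F tool [ 0.1205 -1.0428  2.3303] 17.85
```

```bash
python3 -m pendant '[{"gripper":0,"x":0.002,"y":0,"z":0.0002,"rx":0,"ry":0,"rz":0},{"gripper":0,"x":0.002,"y":0,"z":0.0002,"rx":0,"ry":0,"rz":0},{"gripper":0,"x":0.002,"y":0,"z":0.0002,"rx":0,"ry":0,"rz":0},{"gripper":0,"x":0,"y":0,"z":0,"rx":0,"ry":0,"rz":0},{"gripper":0,"x":0,"y":0,"z":0,"rx":0,"ry":0,"rz":0}]' 120; python3 c.py;  python3 -m pendant '[{"gripper":0,"x":0.001,"y":0,"z":0,"rx":0,"ry":0,"rz":0},{"gripper":0,"x":0.001,"y":0,"z":0.0001,"rx":0,"ry":0,"rz":0},{"gripper":0,"x":0,"y":0,"z":0,"rx":0,"ry":0,"rz":0},{"gripper":0,"x":0,"y":0,"z":0,"rx":0,"ry":0,"rz":0}]' 120; python3 c.py
```

```text
time: 18.35
tcp_pos: [0.5264, 0.0767, 0.2465]
ee_rot: [[0.926, -0.376, 0.028], [-0.376, -0.927, -0.012], [0.03, 0.0, -1.0]]
wrist_force: [-0.5, 0.6, -1.6]
gripper_width: 0.0082
gripper_force: 117.5
captop z 0.08505315623648871 1688
washer top z 0.07055818553104574 slope along 0.013953044893314875 across -0.0008423420696973194
seat in tool [0.0661 0.0003 0.1867] remaining 0.02582960784239259 F tool [0.6485 0.312  1.5612] 18.4
time: 18.8
tcp_pos: [0.5278, 0.076, 0.2464]
ee_rot: [[0.926, -0.376, 0.027], [-0.376, -0.927, -0.012], [0.029, 0.001, -1.0]]
wrist_force: [-2.2, -0.6, -2.3]
gripper_width: 0.0087
gripper_force: 117.3
captop z 0.0849926117472091 1678
washer top z 0.07033356403399435 slope along 0.0009334895997724467 across -0.0003381993883780414
seat in tool [0.0646 0.     0.1863] remaining 0.024342042704157213 F tool [-1.6989  0.7109  3.0475] 18.85
```

Run:
```python
from h import *
np.set_printoptions(precision=4,suppress=True)
o=env.observe();R=np.array(o['ee_rot']);T=np.array(o['tcp_pos'])
P0=np.load('w6.png.npz')['P'];w=cam('wrist');P1=cloud(w)
for P in(P0,P1):
    d=P[...,:2]-[.5927,.0495]; r=np.hypot(d[...,0],d[...,1]); back=(d@R[:2,0])>0
    for a in np.arange(0,.036,.002):
        q=P[(r>=a)&(r<a+.002)&back&(P[...,2]>-.01)][:,2]
        if len(q): print(round(a*1e3),len(q),np.percentile(q,[10,50,90]),end=' | ')
    print()
Q=(P1-T)@R
m=(Q[...,0]>.018)&(Q[...,0]<.047)&(abs(Q[...,1])>.0115)&(abs(Q[...,1])<.027)&(Q[...,2]>.165)&(Q[...,2]<.19); q=P1[m]; X=(q[:,:2]-T[:2])@R[:2,0]
for a in np.arange(.018,.047,.004): s=(X>a)&(X<a+.004); print('washer top at',round(a+.002,3),s.sum(),np.median(q[s,2]))
c=-w['R'].T@w['t'];print('cam',c)
```

```text
0 57 [0.1027 0.1035 0.1044] | 2 159 [0.1027 0.1035 0.1046] | 4 132 [0.1025 0.1034 0.1043] | 6 104 [0.1025 0.1034 0.1041] | 8 58 [0.0844 0.0859 0.0883] | 10 189 [0.0842 0.085  0.0858] | 12 294 [0.0841 0.085  0.0859] | 14 202 [0.083  0.0847 0.0856] | 16 26 [0.0111 0.0802 0.0826] | 18 29 [0.0109 0.0115 0.0123] | 20 60 [0.0108 0.0117 0.0123] | 22 91 [0.0106 0.0116 0.0122] | 24 1498 [0.0214 0.0504 0.061 ] | 26 387 [0.0606 0.0616 0.0625] | 28 368 [0.0606 0.0616 0.0625] | 30 369 [0.0606 0.0615 0.0624] | 32 291 [0.0602 0.0612 0.0621] | 34 9 [0.0589 0.0594 0.0596] | 
0 54 [0.1024 0.1034 0.1042] | 2 154 [0.1028 0.1035 0.1045] | 4 259 [0.1027 0.1035 0.1044] | 6 295 [0.1025 0.1034 0.1042] | 8 173 [0.0843 0.0855 0.0879] | 10 418 [0.0841 0.085  0.0858] | 12 494 [0.0841 0.085  0.0859] | 14 413 [0.0831 0.0847 0.0856] | 16 8 [0.0821 0.0826 0.0829] | 22 12 [0.0108 0.0113 0.0122] | 24 2391 [0.0175 0.0456 0.0611] | 26 769 [0.0608 0.0615 0.0624] | 28 826 [0.0607 0.0615 0.0623] | 30 911 [0.0606 0.0616 0.0624] | 32 752 [0.0603 0.0613 0.0621] | 34 5 [0.0588 0.0591 0.0595] | 
washer top at 0.02 0 nan
washer top at 0.024 206 0.07008917263012285
washer top at 0.028 384 0.07023894898232702
washer top at 0.032 463 0.07033976087426534
washer top at 0.036 480 0.07048449664423524
washer top at 0.04 504 0.0705763996823176
washer top at 0.044 516 0.07065712209375233
washer top at 0.048 545 0.07085653513662994
cam [0.5918 0.0502 0.2171]
  return _methods._mean(a, axis=axis, dtype=dtype,
  ret = ret.dtype.type(ret / rcount)
```

```bash
cat > t.py <<'E'
from h import *
np.set_printoptions(precision=4,suppress=True)
def tilt(P,T,R,xmax=.047):
    # plane fit of the flat part of the washer's top, z-heights in world; bias-free check vs tool
    Q=(P-T)@R; m=(Q[...,0]>.022)&(Q[...,0]<xmax)&(abs(Q[...,1])>.0115)&(abs(Q[...,1])<.027)&(abs(Q[...,2]-.177)<.005); q=P[m]
    X=np.c_[(q[:,:2]-T[:2])@R[:2,0]-.0403,(q[:,:2]-T[:2])@R[:2,1],np.ones(len(q))]
    for i in range(4):
        k=np.linalg.lstsq(X,q[:,2],rcond=None)[0]; g=abs(X@k-q[:,2])<.0012; X,q=X[g],q[g]
    return 'pitch %.4f roll %.4f ztop(origin) %.4f (flat .0704)'%tuple(k)
def lift(P):
    r=np.hypot(P[...,0]-.5927,P[...,1]-.0495); return np.median(P[(r>.0095)&(r<.0135)&(P[...,2]>.08)][:,2])-.0850
def rot(x,zx): 
    h=np.radians(-22.1); 
    xa=np.array([np.cos(h),np.sin(h),zx]);xa/=np.linalg.norm(xa); ya=np.array([np.sin(h),-np.cos(h),0]); return np.stack([xa,ya,np.cross(xa,ya)],1)
if __name__=='__main__':
    for f,T,zx in [('w5',[.5018,.0315,.3648],0),('w6',[.4939,.0899,.2551],.0007),('w7',[.5349,.0731,.2474],-.005),('w8',[.5353,.0729,.2475],-.007)]:
        P=np.load(f+'.png.npz')['P']; print(f,tilt(P,np.array(T),rot(0,zx)),'lift',lift(P))
    w=cam('wrist');o=env.observe();T=np.array(o['tcp_pos']);R=np.array(o['ee_rot']);P=cloud(w); s=(np.array([.5927,.0495,.062])-T)@R
    print(tilt(P,T,R,min(.047,s[0]-.0165)),'lift',lift(P),'tool nose-up',R[2,0],'remaining', s[0]-.0403+ (0),'y',s[1],'F',np.array(o['wrist_force'])@R,o['time'])
E
python3 t.py
```

```text
w5 pitch -0.0037 roll -0.0008 ztop(origin) 0.1877 (flat .0704) lift 2.2356180356175592e-05
w6 pitch 0.0059 roll -0.0009 ztop(origin) 0.0795 (flat .0704) lift 6.119819804084603e-06
w7 pitch -0.0013 roll -0.0010 ztop(origin) 0.0706 (flat .0704) lift 3.483344117358178e-05
w8 pitch -0.0011 roll 0.0006 ztop(origin) 0.0706 (flat .0704) lift 6.438420828000502e-05
pitch 0.0295 roll -0.0002 ztop(origin) 0.0706 (flat .0704) lift 4.070079119267156e-05 tool nose-up 0.029474210010175528 remaining 0.024339791736727706 y 3.5349556018895534e-05 F [-2.0497  1.6137  3.0617] 18.95
```

The better fit shows the washer never slipped. It's rigid in the grip and was flat at 9 N; my first slope estimate was bad. The cap's 45° chamfer bears on the prongs' inner edges and simply needs more than about 13 N to start lifting, and the tool's down-pressure added drag. Re-levelling, slightly raised, and pushing a bit more.

```bash
python3 -m pendant '[{"gripper":0,"x":0,"y":0,"z":-0.0006,"rx":0,"ry":-0.6,"rz":0},{"gripper":0,"x":0,"y":0,"z":-0.0006,"rx":0,"ry":-0.6,"rz":0},{"gripper":0,"x":0.001,"y":0,"z":0,"rx":0,"ry":0,"rz":0},{"gripper":0,"x":0.0015,"y":0,"z":0,"rx":0,"ry":0,"rz":0},{"gripper":0,"x":0.0015,"y":0,"z":0,"rx":0,"ry":0,"rz":0},{"gripper":0,"x":0,"y":0,"z":0,"rx":0,"ry":0,"rz":0},{"gripper":0,"x":0,"y":0,"z":0,"rx":0,"ry":0,"rz":0}]' 120|grep wri; python3 t.py|tail -1;  python3 -m pendant '[{"gripper":0,"x":0.001,"y":0,"z":0,"rx":0,"ry":0,"rz":0},{"gripper":0,"x":0.001,"y":0,"z":0,"rx":0,"ry":0,"rz":0},{"gripper":0,"x":0,"y":0,"z":0,"rx":0,"ry":0,"rz":0},{"gripper":0,"x":0,"y":0,"z":0,"rx":0,"ry":0,"rz":0}]' |grep wri; python3 t.py|tail -1
```

```text
wrist_force: [-2.1, -0.4, -3.4]
pitch 0.0092 roll 0.0004 ztop(origin) 0.0709 (flat .0704) lift 5.457234846253933e-06 tool nose-up 0.008703780528972275 remaining 0.02411409161183045 y 1.2788145622913725e-05 F [-1.3399  1.8657  3.9183] 19.7
wrist_force: [-4.5, 0.8, -5.0]
pitch 0.0011 roll 0.0005 ztop(origin) 0.0706 (flat .0704) lift 4.869837017844325e-05 tool nose-up 0.0071114948001641835 remaining 0.022861681022907518 y -7.927738186734395e-05 F [-4.6199  1.5309  5.5338] 20.15
```

```bash
python3 -m pendant '[{"gripper":0,"x":0.0007,"y":0,"z":0,"rx":0,"ry":0,"rz":0},{"gripper":0,"x":0.0007,"y":0,"z":0,"rx":0,"ry":0,"rz":0},{"gripper":0,"x":0,"y":0,"z":0,"rx":0,"ry":0,"rz":0},{"gripper":0,"x":0,"y":0,"z":0,"rx":0,"ry":0,"rz":0}]' 120|grep wri; python3 t.py|tail -1;  python3 -m pendant '[{"gripper":0,"x":0.0007,"y":0,"z":0,"rx":0,"ry":0,"rz":0},{"gripper":0,"x":0.0007,"y":0,"z":0,"rx":0,"ry":0,"rz":0},{"gripper":0,"x":0,"y":0,"z":0,"rx":0,"ry":0,"rz":0},{"gripper":0,"x":0,"y":0,"z":0,"rx":0,"ry":0,"rz":0}]' |grep wri; python3 t.py|tail -1
```

```text
wrist_force: [-8.5, 2.6, -3.0]
pitch -0.0011 roll -0.0001 ztop(origin) 0.0706 (flat .0704) lift 9.398099655109904e-05 tool nose-up 0.004896670615116531 remaining 0.022621135748075644 y -0.00012277035766040484 F [-7.8372  0.2253  2.7711] 20.6
wrist_force: [-10.6, 4.1, -1.0]
pitch -0.0053 roll 0.0002 ztop(origin) 0.0705 (flat .0704) lift 3.898082530250091e-05 tool nose-up 0.0026424733616626185 remaining 0.022383759723204444 y -0.0002485818786870078 F [-10.5834   1.3145   0.5556] 21.05
```

Run:
```python
from t import *
w=cam('wrist');o=env.observe();T=np.array(o['tcp_pos']);R=np.array(o['ee_rot']);P=cloud(w);S=np.array([.5927,.0495])
d=P[...,:2]-S; X=d@R[:2,0];Y=d@R[:2,1]; Z=P[...,2]
m=(abs(Y)<.006)&(abs(Z-.0705)<.0025)&(X<-.015)&(X>-.06); print('slot bottom rel stud',np.sort(X[m])[-8:],'-> D',-(np.sort(X[m])[-8]) -.008)
m=(abs(Z-.0695)<.004)&(abs(Y)<.035)&(X>-.045)&(X<.02); 
for a in np.arange(-.04,.012,.004):
    s=m&(X>=a)&(X<a+.004); y=Y[s]; 
    if s.sum()>10: print(round(a+.002,3),s.sum(),'outer',y.min(),y.max(),'inner',y[y<0].max(),y[y>0].min(),'z',np.median(Z[s]))
# cap: rings
for nm,lo,hi in [('cap',.082,.088),('tip',.1,.108),('collar',.0595,.0635)]:
    q=P[(np.hypot(X,Y)<.036)&(Z>lo)&(Z<hi)][:,:2]; q=np.c_[(q-S)@R[:2,0],(q-S)@R[:2,1]]; print(nm,np.percentile(q,[.5,99.5],0))
save('v9.png',np.hstack([cv2.resize(w['image'][0:280,160:400],(400,466))]))
s=cam('side');b=s['image'];save('v9.png',np.hstack([cv2.resize(w['image'][40:240,195:355],(400,500)),cv2.resize(b[180:210,262:286],(400,500),interpolation=2)]))
```

```text
slot bottom rel stud [-0.0304 -0.0304 -0.0304 -0.0304 -0.0304 -0.0304 -0.0303 -0.0302] -> D 0.022447936936226768
-0.038 777 outer -0.02634812052677091 0.02629654631117485 inner -0.0003335443790696602 0.00016254405532954897 z 0.07061389617423135
-0.034 854 outer -0.027837909394070534 0.028042900147315877 inner -0.000330318387330515 0.00016173426572569247 z 0.07056369967177978
-0.03 830 outer -0.029322351040286517 0.028848920768084377 inner -0.0003299405857945292 0.00016150686940230206 z 0.0705229537734933
-0.026 668 outer -0.02969088933202116 0.029642765448528462 inner -0.009263718076244428 0.009071555337298542 z 0.070524275868616
-0.022 699 outer -0.02962644150095483 0.029406491861897893 inner -0.009291621944320564 0.009057620717129889 z 0.07054653038903731
-0.018 700 outer -0.029414433410782825 0.029314769561422243 inner -0.009312816044355061 0.009090383417521277 z 0.07050482851038081
-0.014 627 outer -0.028814470281266453 0.02875051795226781 inner -0.009436793403824147 0.009708254531014973 z 0.07048463237694545
-0.01 457 outer -0.027636777410177702 0.027388410326496387 inner -0.0127568011797999 0.01306034423047615 z 0.0695180163573143
-0.006 278 outer -0.02574018130207821 0.02557020171443699 inner -0.016030566859990908 0.015955513564663806 z 0.06847910559436096
-0.002 154 outer -0.0233503368369324 0.023113083741314135 inner -0.017175293359521254 0.01731139063140334 z 0.06751760193763569
0.002 16 outer -0.01897174359329257 0.01873349436100297 inner -0.017410602619541596 0.01741588387228964 z 0.06642896243077479
cap [[-0.0155 -0.0153]
 [ 0.0152  0.0154]]
tip [[-0.0075 -0.0074]
 [ 0.0073  0.0074]]
collar [[-0.0306 -0.0331]
 [ 0.0331  0.033 ]]
```

View pics/v9.png

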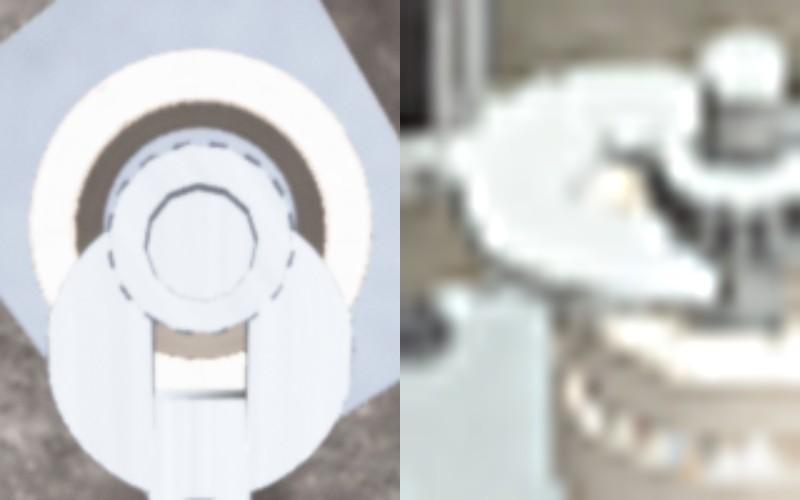

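The pictures and depth agree: slot centred on the stud within 0.2 mm, washer flat on the collar, D = 22.4 mm, cap rim bearing on the prong slopes. So it's a normal wedge lead-in; pushing slightly harder in small steps, still far below the 60 N limit.

```bash
for i in 1; do python3 -m pendant '[{"gripper":0,"x":0.0007,"y":0,"z":0,"rx":0,"ry":0,"rz":0},{"gripper":0,"x":0.0007,"y":0,"z":0,"rx":0,"ry":0,"rz":0},{"gripper":0,"x":0,"y":0,"z":0,"rx":0,"ry":0.1,"rz":0},{"gripper":0,"x":0,"y":0,"z":0,"rx":0,"ry":0,"rz":0}]' 120|grep wri; python3 t.py|tail -1;  done
```

```text
wrist_force: [-12.1, 4.3, 0.7]
pitch 0.0017 roll 0.0004 ztop(origin) 0.0706 (flat .0704) lift 0.0003483983054553552 tool nose-up 0.002961498353171185 remaining 0.02140295520738624 y -0.000330951532156884 F [-13.8449   0.5254  -0.1494] 21.6
```

The cap starts to lift (0.35 mm). Carrying on.

```bash
python3 -m pendant '[{"gripper":0,"x":0.001,"y":0,"z":0,"rx":0,"ry":0,"rz":0},{"gripper":0,"x":0.001,"y":0,"z":0,"rx":0,"ry":0,"rz":0},{"gripper":0,"x":0,"y":0,"z":0,"rx":0,"ry":0,"rz":0},{"gripper":0,"x":0,"y":0,"z":0,"rx":0,"ry":0,"rz":0}]' 120|grep wri; python3 t.py|tail -1; python3 -m pendant '[{"gripper":0,"x":0.001,"y":0,"z":0,"rx":0,"ry":0,"rz":0},{"gripper":0,"x":0.001,"y":0,"z":0,"rx":0,"ry":0,"rz":0},{"gripper":0,"x":0,"y":0,"z":0,"rx":0,"ry":0,"rz":0},{"gripper":0,"x":0,"y":0,"z":0,"rx":0,"ry":0,"rz":0}]' 120|grep wri; python3 t.py|tail -1
```

```text
wrist_force: [-8.3, 4.1, -1.0]
pitch 0.0011 roll -0.0001 ztop(origin) 0.0705 (flat .0704) lift 0.0013605588520767958 tool nose-up 0.0055094967531045935 remaining 0.01803962044785088 y -0.00018477237993499393 F [-9.799  -0.1289  2.098 ] 22.05
wrist_force: [-3.8, 1.1, -6.7]
pitch 0.0060 roll 0.0001 ztop(origin) 0.0706 (flat .0704) lift 0.0026150224111517323 tool nose-up 0.009415921067718104 remaining 0.014065072008614767 y 0.0001113851007658402 F [-4.7348  1.0999  8.5044] 22.5
```

Cap up 2.6 mm, push down to 5 N. Levelling and continuing to about 4 mm short.

```bash
python3 -m pendant '[{"gripper":0,"x":0.0015,"y":0,"z":0.0001,"rx":0,"ry":-0.1,"rz":0},{"gripper":0,"x":0.0015,"y":0,"z":0.0001,"rx":0,"ry":-0.1,"rz":0},{"gripper":0,"x":0.0015,"y":0,"z":0,"rx":0,"ry":-0.1,"rz":0},{"gripper":0,"x":0.0015,"y":0,"z":0,"rx":0,"ry":0,"rz":0},{"gripper":0,"x":0,"y":0,"z":0,"rx":0,"ry":0,"rz":0},{"gripper":0,"x":0,"y":0,"z":0,"rx":0,"ry":0,"rz":0}]' 120|grep wri; python3 t.py|tail -1; python3 -m pendant '[{"gripper":0,"x":0.0015,"y":0,"z":0,"rx":0,"ry":0,"rz":0},{"gripper":0,"x":0.0015,"y":0,"z":0,"rx":0,"ry":0,"rz":0},{"gripper":0,"x":0,"y":0,"z":0,"rx":0,"ry":0,"rz":0},{"gripper":0,"x":0,"y":0,"z":0,"rx":0,"ry":0,"rz":0}]' 120|grep wri; python3 t.py|tail -1
```

```text
wrist_force: [-6.9, 2.6, -5.8]
pitch -0.0051 roll -0.0015 ztop(origin) 0.0705 (flat .0704) lift 0.0023377592949849063 tool nose-up 0.003894977860624083 remaining 0.009175148309369871 y 0.00018690028194994867 F [-5.7538  0.8357  5.4295] 23.15
wrist_force: [-6.9, 2.8, -5.3]
pitch -0.0001 roll -0.0024 ztop(origin) 0.0706 (flat .0704) lift 0.0024002390667002688 tool nose-up 0.0035137994020955046 remaining 0.0063489940380218185 y 0.000172988117945235 F [-6.9478 -0.7216  5.6261] 23.6
```

```bash
python3 -m pendant '[{"gripper":0,"x":0.001,"y":0,"z":0,"rx":0,"ry":0,"rz":0},{"gripper":0,"x":0.001,"y":0,"z":0,"rx":0,"ry":0,"rz":0},{"gripper":0,"x":0.001,"y":0,"z":0,"rx":0,"ry":0,"rz":0},{"gripper":0,"x":0.0005,"y":0,"z":0,"rx":0,"ry":0,"rz":0},{"gripper":0,"x":0,"y":0,"z":0,"rx":0,"ry":0,"rz":0},{"gripper":0,"x":0,"y":0,"z":0,"rx":0,"ry":0,"rz":0}]' 120|grep wri; python3 t.py|tail -1; python3 -m pendant '[{"gripper":0,"x":0.0005,"y":0,"z":0,"rx":0,"ry":0,"rz":0},{"gripper":0,"x":0.0005,"y":0,"z":0,"rx":0,"ry":0,"rz":0},{"gripper":0,"x":0,"y":0,"z":0,"rx":0,"ry":0,"rz":0},{"gripper":0,"x":0,"y":0,"z":0,"rx":0,"ry":0,"rz":0}]' 120|grep wri; python3 t.py|tail -1
```

```text
wrist_force: [-7.2, 2.6, -4.9]
pitch 0.0106 roll 0.0008 ztop(origin) 0.0707 (flat .0704) lift 0.002472919086377076 tool nose-up 0.003063579105024095 remaining 0.0030937709442811975 y 0.0001876319159151183 F [-7.7349  0.6704  4.4761] 24.25
wrist_force: [-7.3, 3.2, -5.1]
pitch -0.0026 roll -0.0003 ztop(origin) 0.0705 (flat .0704) lift 0.0024504510635029314 tool nose-up 0.003015651193095792 remaining 0.0021467914462216173 y 0.0002033716562723958 F [-7.7261 -1.1563  5.948 ] 24.7
```

Steady 7.7 N drag, about 2.1 mm left. Small steps with a force reading after each.

```bash
python3 -m pendant '[{"gripper":0,"x":0.0004,"y":0,"z":0,"rx":0,"ry":0,"rz":0},{"gripper":0,"x":0.0004,"y":0,"z":0,"rx":0,"ry":0,"rz":0},{"gripper":0,"x":0,"y":0,"z":0,"rx":0,"ry":0,"rz":0},{"gripper":0,"x":0,"y":0,"z":0,"rx":0,"ry":0,"rz":0}]' 120|grep -E "tcp|wri"; python3 -m pendant '[{"gripper":0,"x":0.0003,"y":0,"z":0,"rx":0,"ry":0,"rz":0},{"gripper":0,"x":0,"y":0,"z":0,"rx":0,"ry":0,"rz":0},{"gripper":0,"x":0,"y":0,"z":0,"rx":0,"ry":0,"rz":0}]' 120|grep -E "tcp|wri"; python3 t.py|tail -1
```

```text
tcp_pos: [0.5537, 0.0657, 0.2474]
wrist_force: [-6.9, 4.2, -5.0]
tcp_pos: [0.554, 0.0656, 0.2474]
wrist_force: [-7.1, 3.0, -4.9]
pitch -0.0233 roll 0.0001 ztop(origin) 0.0702 (flat .0704) lift 0.002498617005599682 tool nose-up 0.0028585810249910385 remaining 0.0011003279922088757 y 0.0001796486222412895 F [-8.0175  0.2978  4.1637] 25.45
```

```bash
python3 -m pendant '[{"gripper":0,"x":0.0003,"y":0,"z":0,"rx":0,"ry":0,"rz":0},{"gripper":0,"x":0,"y":0,"z":0,"rx":0,"ry":0,"rz":0},{"gripper":0,"x":0,"y":0,"z":0,"rx":0,"ry":0,"rz":0}]' 120|grep -E "tcp|wri"; python3 -m pendant '[{"gripper":0,"x":0.0003,"y":0,"z":0,"rx":0,"ry":0,"rz":0},{"gripper":0,"x":0,"y":0,"z":0,"rx":0,"ry":0,"rz":0},{"gripper":0,"x":0,"y":0,"z":0,"rx":0,"ry":0,"rz":0}]' 120|grep -E "tcp|wri"; python3 t.py|tail -1
```

```text
tcp_pos: [0.5543, 0.0654, 0.2474]
wrist_force: [-7.4, 2.7, -5.4]
tcp_pos: [0.5545, 0.0654, 0.2474]
wrist_force: [-6.9, 3.1, -5.6]
pitch -0.0142 roll -0.0007 ztop(origin) 0.0704 (flat .0704) lift 0.002488419287867416 tool nose-up 0.0028513664253592857 remaining 0.0005236527616204398 y 0.0001745269239769216 F [-7.0753 -0.6436  5.577 ] 26.1
```

```bash
python3 -m pendant '[{"gripper":0,"x":0.0003,"y":0,"z":0,"rx":0,"ry":0,"rz":0},{"gripper":0,"x":0,"y":0,"z":0,"rx":0,"ry":0,"rz":0},{"gripper":0,"x":0,"y":0,"z":0,"rx":0,"ry":0,"rz":0}]' 120|grep -E "tcp|wri"; python3 -m pendant '[{"gripper":0,"x":0.0003,"y":0,"z":0,"rx":0,"ry":0,"rz":0},{"gripper":0,"x":0,"y":0,"z":0,"rx":0,"ry":0,"rz":0},{"gripper":0,"x":0,"y":0,"z":0,"rx":0,"ry":0,"rz":0}]' 120|grep -E "tcp|wri"; python3 t.py|tail -1
```

```text
tcp_pos: [0.5548, 0.0652, 0.2474]
wrist_force: [-6.8, 3.1, -5.2]
tcp_pos: [0.5551, 0.0651, 0.2474]
wrist_force: [-7.4, 3.0, -5.7]
pitch -0.0439 roll -0.0048 ztop(origin) 0.0698 (flat .0704) lift 0.002512398709011293 tool nose-up 0.0029070452680597077 remaining -0.00010857827424239075 y 0.00017741307903839764 F [-8.2764 -0.9177  5.5528] 26.75
```

```bash
python3 -m pendant '[{"gripper":0,"x":0.0003,"y":0,"z":0,"rx":0,"ry":0,"rz":0},{"gripper":0,"x":0,"y":0,"z":0,"rx":0,"ry":0,"rz":0},{"gripper":0,"x":0,"y":0,"z":0,"rx":0,"ry":0,"rz":0}]' 120|grep -E "tcp|wri"; python3 -m pendant '[{"gripper":0,"x":0.0003,"y":0,"z":0,"rx":0,"ry":0,"rz":0},{"gripper":0,"x":0,"y":0,"z":0,"rx":0,"ry":0,"rz":0},{"gripper":0,"x":0,"y":0,"z":0,"rx":0,"ry":0,"rz":0}]' 120|grep -E "tcp|wri"
```

```text
tcp_pos: [0.5552, 0.0651, 0.2474]
wrist_force: [-7.3, 3.1, -4.0]
tcp_pos: [0.5553, 0.065, 0.2474]
wrist_force: [-9.9, 3.5, -4.6]
```

Force rises from 8 to 10.5 N while the advance stalls: the stud is home. Unloading the push and vertical load, then letting go.

```bash
python3 -m pendant '[{"gripper":0,"x":-0.0006,"y":0,"z":0.0002,"rx":0,"ry":0,"rz":0},{"gripper":0,"x":-0.0006,"y":0,"z":0.0002,"rx":0,"ry":0,"rz":0},{"gripper":0,"x":-0.0005,"y":0,"z":0,"rx":0,"ry":0,"rz":0},{"gripper":0,"x":0,"y":0,"z":0,"rx":0,"ry":0,"rz":0},{"gripper":0,"x":0,"y":0,"z":0,"rx":0,"ry":0,"rz":0}]' 60; python3 t.py|tail -1
```

```text
time: 27.85
tcp_pos: [0.5548, 0.0652, 0.2474]
ee_rot: [[0.927, -0.376, 0.005], [-0.376, -0.927, -0.002], [0.005, 0.0, -1.0]]
wrist_force: [-5.7, 1.3, -5.7]
gripper_width: 0.0085
gripper_force: 117.2
pitch -0.2174 roll -0.0023 ztop(origin) 0.0669 (flat .0704) lift 0.0025020292723995363 tool nose-up 0.005431229624097653 remaining -0.00024674065506698206 y 0.00022147809820020849 F [-5.8668  0.4682  4.6888] 27.9
```

```bash
python3 -m pendant '[{"gripper":0,"x":-0.0006,"y":0,"z":0.0003,"rx":0,"ry":0,"rz":0},{"gripper":0,"x":-0.0005,"y":0,"z":0.0002,"rx":0,"ry":0,"rz":0},{"gripper":0,"x":0,"y":0,"z":0,"rx":0,"ry":0,"rz":0},{"gripper":0,"x":0,"y":0,"z":0,"rx":0,"ry":0,"rz":0}]' 60; python3 t.py|tail -1
```

```text
time: 28.3
tcp_pos: [0.5543, 0.0653, 0.2473]
ee_rot: [[0.927, -0.376, 0.007], [-0.376, -0.927, -0.003], [0.008, -0.0, -1.0]]
wrist_force: [-3.3, -1.4, -3.3]
gripper_width: 0.0084
gripper_force: 117.6
pitch -0.1913 roll -0.0014 ztop(origin) 0.0674 (flat .0704) lift 0.0024854699326455343 tool nose-up 0.0077818312781408935 remaining -0.00020855910335396827 y 0.00027649914089867953 F [-1.5314  3.8068  2.8801] 28.35
```

```bash
python3 -m pendant '[{"gripper":0.5,"x":0,"y":0,"z":0,"rx":0,"ry":0,"rz":0},{"gripper":0.5,"x":0,"y":0,"z":0,"rx":0,"ry":0,"rz":0},{"gripper":0.5,"x":0,"y":0,"z":0,"rx":0,"ry":0,"rz":0},{"gripper":0.5,"x":0,"y":0,"z":0,"rx":0,"ry":0,"rz":0},{"gripper":0.5,"x":0,"y":0,"z":0,"rx":0,"ry":0,"rz":0}]'; python3 -m pendant '[{"gripper":0.5,"x":0,"y":0,"z":-0.01,"rx":0,"ry":0,"rz":0},{"gripper":0.5,"x":0,"y":0,"z":-0.03,"rx":0,"ry":0,"rz":0},{"gripper":0.5,"x":0,"y":0,"z":-0.05,"rx":0,"ry":0,"rz":0},{"gripper":0.5,"x":0,"y":0,"z":-0.05,"rx":0,"ry":0,"rz":0},{"gripper":0.5,"x":-0.03,"y":0,"z":0,"rx":0,"ry":0,"rz":0},{"gripper":0.5,"x":0,"y":0,"z":0,"rx":0,"ry":0,"rz":0},{"gripper":0.5,"x":0,"y":0,"z":0,"rx":0,"ry":0,"rz":0}]'
python3 - <<'E'
from t import *
w=cam('wrist');P=cloud(w);S=np.array([.5927,.0495]);h=np.radians(-22.1);ax=np.array([np.cos(h),np.sin(h)]);ay=np.array([np.sin(h),-np.cos(h)])
d=P[...,:2]-S;X=d@ax;Y=d@ay;Z=P[...,2]
m=(Z>.066)&(Z<.075)&(abs(Y)<.035)&(X>-.07)&(X<.03);q=P[m];A=np.c_[X[m],Y[m],np.ones(m.sum())]
f=(A[:,0]<.005)&(np.hypot(A[:,0],A[:,1])>.018)&(abs(A[:,1])>.006);k=np.linalg.lstsq(A[f],q[f,2],rcond=None)[0];print('plane',k,f.sum(),'lift',lift(P))
print('x range',np.percentile(A[:,0],[.3,99.7]),'y range',np.percentile(A[:,1],[.3,99.7]),'(home: -56..24.5, +-30)')
t=P[(Z>.098)&(Z<.115)&(X<-.02)&(abs(Y)<.03)&(X>-.07)][:,:2]-S;r=cv2.minAreaRect(np.c_[t@ax,t@ay].astype(np.float32));print('tab (home -41,0)',r)
save('v10.png',w['image'])
print(env.observe()['time'])
E
```

```text
time: 28.85
tcp_pos: [0.5542, 0.0657, 0.2472]
ee_rot: [[0.927, -0.376, 0.007], [-0.376, -0.927, -0.002], [0.007, -0.001, -1.0]]
wrist_force: [0.5, -0.3, -0.7]
gripper_width: 0.0427
gripper_force: 0.0
time: 29.55
tcp_pos: [0.5248, 0.0773, 0.3874]
ee_rot: [[0.927, -0.375, 0.007], [-0.375, -0.927, -0.002], [0.007, -0.0, -1.0]]
wrist_force: [0.1, -0.6, 0.0]
gripper_width: 0.0428
gripper_force: 0.0
plane [0.0017 0.0007 0.0705] 1303 lift 0.002464163061060995
x range [-0.0536  0.0234] y range [-0.03    0.0286] (home: -56..24.5, +-30)
tab (home -41,0) ((-0.040967684239149094, -0.0007591461762785912), (0.009237081743776798, 0.026085490360856056), 89.92755889892578)
29.6
```

View pics/v10.png

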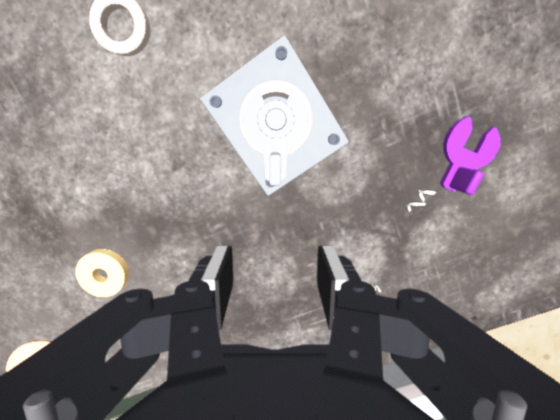

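The washer lies flat on the collar under the raised cap (275,118), the tab is at the home distance (−41.0 mm, −0.8 mm), the cap is lifted 2.5 mm, and the robot is clear. Handing in.

```bash
python3 -c "
from station import env
print(env.job_done())"
```

```text
the job is handed in; nothing more can be done
None
```

I handed the job in at about 30 s: in the last check before that, the C-washer lay flat under the cap (lifted 2.5 mm) with the stud home in its slot and the gripper clear; the hand-in gave no verdict.

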